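Clamp a test bar under a hold-down toggle clamp

TASK

Draw the steel test bar out of its pigeonhole and lay it flat in the clamping fixture, plain end first, pushed fully home against the end stop while the clamp is still open. Then throw the toggle clamp's handle down past its over-centre point until it is fully down, so that it stays locked and the spindle holds the bar on its own. Leave the small things standing about, and the tweezers in the other pigeonhole, where they are.

Things in the scene. Friction and masses are not known exactly. Their poses are not given: they have to be found in the camera images.
- rack: fixed low plywood rack, 86x98x40 mm, two floorless bays side by side, open only at the rack's own +x. Origin on the bench; opening face at x=-50 mm, back at -136. Bays 40 mm wide and 34 high, centred at y=+23 and -23; roof top at z=40. The bar is in one bay with about 40 mm of its plain end sticking out, head hidden under the roof (draw it straight out, 75 mm or more); tweezers in the other
- bar: plain steel test bar lying on the bench, loose, 105x26x14 mm, 0.24 kg (+-30 %): a plain shank 16 mm wide and 77 mm long towards its own +x, a wide head 26 mm wide and 28 mm long at its -x end. Origin on the underside at the middle of its length (plain end at x=+52.5 mm, head end at -52.5); z up
- bar_tip (a point): on the bar: middle of the lower edge of the plain end face (bar x = +52.5 mm, z = 0)
- bar_head (a point): on the bar: centre of the wide head, 38.5 mm from the bar's origin towards its -x, half way up (z = 7 mm)
- fixture: fixed clamping fixture, origin on the bench; 10 mm base plate, 56 mm wide, x=-64 to +96 mm. The bar lies on it along x, plain end to +x, between two cheeks 21 mm apart about y=0 (x=-22 to +20, top z=23). Home, the bar's top is at z=24 and its head (x=-85 to -57) stands out past the plate: hold it there, there is no room for fingers between the cheeks
- stop (a point): on the fixture: middle of the end stop's face (which closes the slot at fixture x=+20 mm, up to z=26), at the height of the plate's upper side, z=10; bar_tip comes here. Axes as the fixture
- clamp_handle (a joint): handle angle, rad: 0 open (handle up, 74 deg above level, leaning to fixture +x), grows as it swings to +x and down, 1.20 at its lower stop (5 deg above level). Starts at 0 to 0.12; stays where left. Light until the foot meets the bar at about 0.82; a spring then resists, most at about 0.93 (12 N at the grip); dead centre 1.08: past it it snaps down and stays, short of it it springs back to 0.82
- handle_pivot (a point): on the fixture: the handle's pivot (fixture x=+76, y=0, z=55 mm); the handle turns about the fixture's y
- handle_grip (a point): on the handle: middle of its round plastic grip (16 mm diameter, 42 mm long and a round end), 58 mm from the pivot: about 111 mm above the bench when open, 60 mm when locked
- tweezers: steel tweezers, 126 x 14 x 10 mm, lying in the other bay of the rack and standing out of it by about 50 mm; leave alone. Origin at the underside's centre
- specimen_a: black mounted specimen, round, 30 mm diameter, 21 mm high, beyond the fixture and rack; leave alone. Origin at the underside's centre
- specimen_b: black mounted specimen, round, 30 mm diameter, 17 mm high; leave alone. Origin at the underside's centre
- die_plug: round steel plug, 29 mm diameter, 30 mm high; leave alone. Origin at the underside's centre
- spindle: rod with a round rubber foot, 14 mm, on the clamp's 44 mm arm; origin under the foot. Arm pivot at fixture x=46, z=48 mm, between two plates (x=34 to 90, up to z=62). A link ties the arm to the handle. Open: arm up, foot 75 to 85 mm over the bench above fixture x=0 to 7, right over the slot, so the bar goes in from the front under it. Closed: foot on the bar 18 mm from the plain end
- microscope: cream microscope to the right of the work, fixed; origin at its foot on the bench. Its left side is at about world y=0.08 (for x over 0.53). It and the press between it and the robot bar the way from the right: cross at least 0.45 m above the bench. On the left an upright wire guard bounds the work: its face is the plane world y=0.40

How it is judged:
On the way, in this order (a step that is already met when the one before it is completed fails the run):
1. the bar is drawn out of the rack (x of bar in the frame of rack above 0.003 m), for 0.1 s.
2. the bar lies in the fixture, plain end home against the stop, clamp still open (x of bar_tip in the frame of stop above -0.0035 m and y of bar_tip in the frame of stop between -0.005 and 0.005 m and z of bar_tip in the frame of stop below 0.004 m and angle between bar's own z axis and vertical below 0.08 rad and angle between the x axis of bar and the x axis of fixture, either way round below 0.15 rad and value of joint clamp_handle below 0.7 rad), for 0.2 s.
3. the handle is thrown over centre and is fully down (value of joint clamp_handle above 1.15 rad), for 0.2 s.
At the end, for the whole second after the job is handed in: The handle is down on its lower stop (above 1.15 rad, its stop is at 1.2), the spindle presses on the bar with more than 8 N, and the bar lies at rest flat in the slot (within 4 mm of the plate's height, tilt under 0.08 rad), its plain end within 3.5 mm of the stop and 5 mm of the slot's middle (value of joint clamp_handle above 1.15 rad and contact force between spindle and bar above 8 N and x of bar_tip in the frame of stop above -0.0035 m and y of bar_tip in the frame of stop between -0.005 and 0.005 m and z of bar_tip in the frame of stop below 0.004 m and angle between bar's own z axis and vertical below 0.08 rad and linear speed of bar below 0.01 m/s); the robot touches nothing.
It fails at once if the tweezers or another bystander is moved by more than 30 mm (distance of any of tweezers, specimen_a, specimen_b, die_plug from where it was at the start of the episode above 0.03 m).
It also fails if it takes over 69 s, if anything falls off the work surface, if the arm or the gripper's body presses on something with over 40 N, if the wrist force passes 120 N, or if a joint passes its speed limit or range.

ROBOT

A 6-joint arm with a two-finger parallel gripper is mounted at the origin on the work surface; the furniture and walls round the work are solid. World frame = base frame: x ahead of the robot, y to its left, z up, the work surface at z = 0. Lengths are in m, angles in rad, forces in N, time in s.
With the tool pointing down it reaches from about 0.25 to 0.725 m from the base axis. Payload 4 kg.
Tool frame: the origin (TCP) lies at the very end of the fingers, on their centre line; the grasp point (between the pads) lies 19 mm behind it; z points along the fingers, y is the direction in which the jaws open and shut (so a half turn about z gives the same grasp; the last joint's range is limited). The gripper opens to 85 mm and grips with 20 to 120 N. Pads are 22 mm wide; open, the fingers measure 114 mm over their backs; the gripper's body (76 mm by 85 mm) begins 54 mm behind the grasp point. The pads swing forward as they close: fully open they stand 13 mm farther back than shut.
Start: joints at [-1.224, 0.241, 0.005, 1.335, 0, 1.571], TCP at [0.17, -0.47, 0.231] pointing down, gripper open.
Joint ranges: [-2.72, 2.72], [-1.05, 1.87], [-1.09, 1.28], [-1.99, 2.15], [-1.42, 1.44], [-3.14, 3.14]. Speed limits (rad/s): [2.79, 2.79, 3.14, 3.14, 3.14, 3.14].

INTERFACE

Orientations are given as a unit quaternion [x, y, z, w].
In Python, from workcell import bot, camera gives the robot as it stands. The module is installed in compiled form; this text tells all that it offers.
- The arm moves only by the tool send_rows, never from a script. Its argument "deltas" is a list of rows, each an object with "grip": the opening, from 0 (shut) to 1 (fully open); "translation": the shift along the tool's x, y, z in m, a list of three; "twist": the turn, a rotation vector about the tool's x, y, z in degrees, a list of three. A call has 1 to 5 rows; each row is the pose to reach, as a shift and turn from the pose measured when the call began, along the tool's axes at that moment; what a row does not reach only later rows make up. A row lasts 1/8 s, in which the tool goes at most 62.5 mm and 10.7 degrees, less where a joint would pass 70% of its speed; a pose out of reach is approached as far as the arm can. A call with a gripper value outside its range is refused whole. The fingers move at their own pace and stop on an object; the grip force is fixed at half the most. Time passes only in rows, so rows that repeat a pose let the fingers close. It gives the time, the measured TCP pose, the force and the opening at its end, in the units of the state.
- bot.get_obs(): the state, without advancing time (a new reading comes with each control period).
- camera(name): name is "side" or "top" or "wrist"; returns a dict with "color" (480x640x3 uint8, blue, green, red), "intrinsics" (3x3 intrinsics, pixels), "xyz" and "rotation" of the camera in the world. Camera axes: x right, y down, z forward; pixel columns grow to the right and rows downward; lengths in m; the calibration is good to about 2 mm. The wrist camera is an equidistant fisheye: a pixel r from the principal point sees the ray r / f radians off the axis. A picture is of the moment at which its call begins. There is no depth.
- bot.job_done(): hands the job in, once; it reports no verdict.
The state is a dict: "clock": time; "joint_pos": joint angles; "joint_vel": joint speeds; "tau": joint torques, N m; "eef_pos": TCP position; "tool_rot": TCP orientation; "ft_force": force on the tool from outside, world axes, zero at the start; "ft_torque": the same for the moment, N m; "grip_width": finger opening in m.
Only numpy, scipy, OpenCV 4.12 (cv2) and the standard library are available. Lean on these libraries where they do the work, as an engineer would, in place of code of your own. Each camera call takes 0.05 s, during which the arm holds its last target.

## Working session

There is one attempt and no reset: what is moved stays moved. The work goes in short steps, Python scripts to look and compute and a tool call to move; the robot and the scene stay as the last step left them, time stands still between calls to the robot, and variables do not carry over. Pictures are saved under pics/ and viewed, and the job is handed in when it is done.

Besides the shell and the picture viewer there is one more tool, called by a JSON object that holds its "api" and its "payload". send_rows: Moves the arm, as the interface text tells. Its arguments: {"type":"object","properties":{"deltas":{"type":"array","items":{"type":"object","properties":{"grip":{"type":"number"},"translation":{"type":"array","items":{"type":"number"}},"twist":{"type":"array","items":{"type":"number"}}}}}},"required":["deltas"]}

```bash
mkdir -p pics; python3 - <<'E'
from workcell import bot, camera
import cv2
o=bot.get_obs()
for k,v in o.items(): print(k,v)
for n in ["side","top","wrist"]:
    c=camera(n); cv2.imwrite(f"pics/{n}0.png",c["color"]); print(n,c["intrinsics"],c["xyz"],c["rotation"])
E
```

```text
clock 0.0
joint_pos [-1.22398411e+00  2.41399055e-01  3.71386101e-03  1.33520959e+00
  1.42722767e-05  1.57083199e+00]
joint_vel [ 1.04823463e-03 -1.57512012e-03  1.89203590e-04 -1.91552169e-03
  3.46777238e-04  5.49337641e-05]
tau [ 5.06814995e-04 -3.72318971e+01  2.52407956e+01  1.67839701e-02
 -3.74306273e-05 -1.54501478e-06]
eef_pos [ 0.16973689 -0.46962596  0.23041597]
tool_rot [ 9.85005333e-01  1.72520702e-01 -1.74021774e-04 -1.03472263e-03]
ft_force [ 0.0008377  -0.48448982 -0.14524048]
ft_torque [ 0.02475036 -0.02957618  0.01361033]
grip_width 0.0856861685891665
side [[598.52730107   0.         320.45926502]
 [  0.         598.52730107 240.66896154]
 [  0.           0.           1.        ]] [1.33545642 0.38168141 0.84212473] [ 0.52718042  0.7481278  -0.33079895 -0.23012529]
top [[606.51266231   0.         321.86244353]
 [  0.         606.51266231 235.62058491]
 [  0.           0.           1.        ]] [0.35640667 0.09259359 1.08686893] [-0.69691621  0.71096523 -0.0698135   0.06294692]
wrist [[371.64829954   0.         321.3459525 ]
 [  0.         371.64829954 242.98829365]
 [  0.           0.           1.        ]] [ 0.23931899 -0.44298601  0.37378041] [ 0.8091981  -0.56845522 -0.08690546  0.12043479]
```

View pics/top0.png

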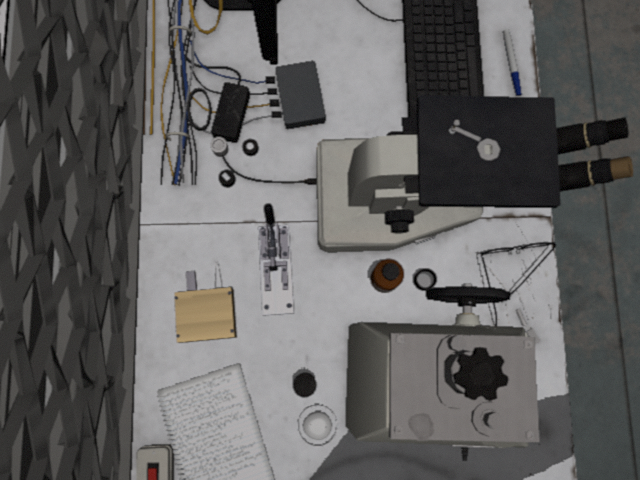

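View pics/side0.png

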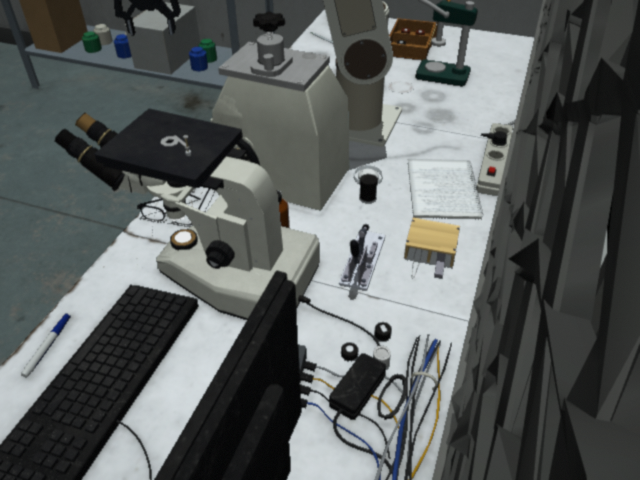

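View pics/wrist0.png

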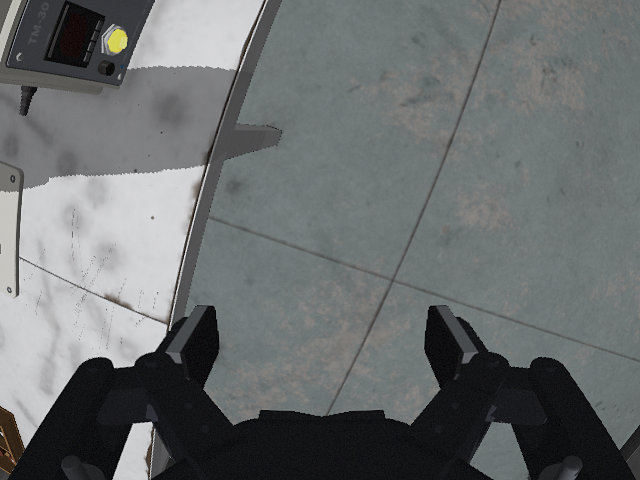

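```bash
cat > h.py <<'E'
import numpy as np, cv2
from scipy.spatial.transform import Rotation as R
def pix2plane(c,uv,z):
    K=np.array(c["intrinsics"]); M=R.from_quat(c["rotation"]).as_matrix(); uv=np.atleast_2d(uv).astype(float)
    d=np.c_[(uv[:,0]-K[0,2])/K[0,0],(uv[:,1]-K[1,2])/K[1,1],np.ones(len(uv))]@M.T
    p=np.array(c["xyz"]); t=(z-p[2])/d[:,2]
    return p+d*t[:,None]
def proj(c,P,fish=False):
    K=np.array(c["intrinsics"]); M=R.from_quat(c["rotation"]).as_matrix(); q=(np.atleast_2d(P)-np.array(c["xyz"]))@M
    if fish:
        r=np.hypot(q[:,0],q[:,1]); th=np.arctan2(r,q[:,2]); s=th/r
        return np.c_[q[:,0]*s*K[0,0]+K[0,2],q[:,1]*s*K[1,1]+K[1,2]]
    return np.c_[q[:,0]/q[:,2]*K[0,0]+K[0,2],q[:,1]/q[:,2]*K[1,1]+K[1,2]]
def crop(img,x0,y0,x1,y1,s,name):
    cv2.imwrite(name,cv2.resize(img[y0:y1,x0:x1],None,fx=s,fy=s,interpolation=cv2.INTER_CUBIC))
E
python3 - <<'E'
from h import *
t=cv2.imread("pics/top0.png"); crop(t,160,190,320,350,5-0.02*1,"pics/t0c.png")
crop(t,165,255,245,350,6,"pics/t0r.png"); crop(t,250,195,300,320,4.8,"pics/t0f.png")
s=cv2.imread("pics/side0.png"); crop(s,330,210,470,310,5.7,"pics/s0c.png")
E
```

```text
(no output)
```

View pics/t0r.png

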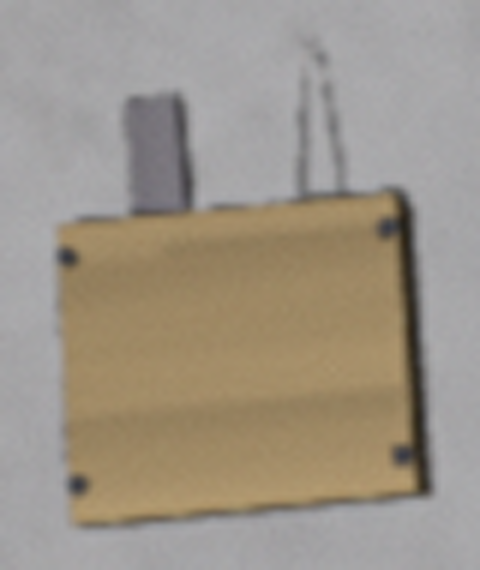

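View pics/t0f.png

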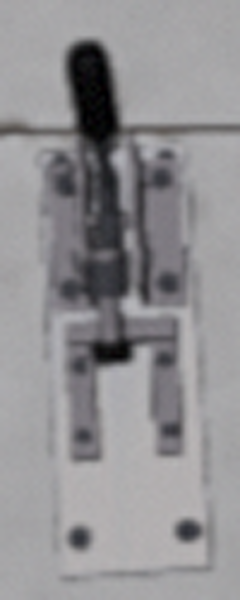

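View pics/s0c.png

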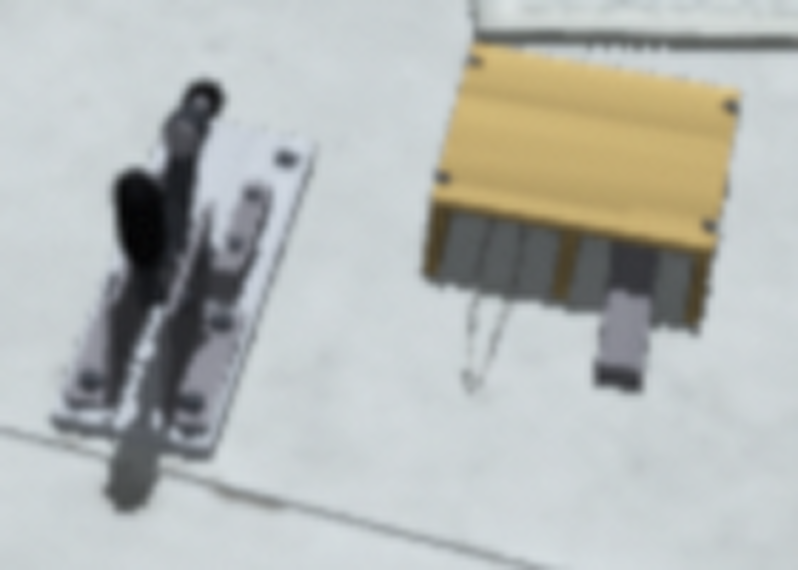

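```bash
python3 - <<'E'
from h import *
from workcell import camera
c=camera("top"); import pickle; pickle.dump(c,open("top.pkl","wb"))
def f(p,s,o): return (np.array(p,float)+.5)/s-.5+np.array(o)
def fit(local,w):
    # 2D rigid fit
    l=np.array(local,float);w=w[:,:2];lc=l.mean(0);wc=w.mean(0);a=l-lc;b=w-wc
    th=np.arctan2((a[:,0]*b[:,1]-a[:,1]*b[:,0]).sum(),(a*b).sum())
    r=np.array([[np.cos(th),-np.sin(th)],[np.sin(th),np.cos(th)]]); t=wc-r@lc
    print("yaw deg",np.degrees(th),"origin",t,"resid mm",((l@r.T+t-w)*1e3).round(1).tolist()); return th,t
w=pix2plane(c,f([(57,228),(403,193),(418,493),(72,525)],6,(165,255)),.04)
print(w); fit([(-50,49),(-50,-49),(-136,-49),(-136,49)]@np.eye(2)*1e-3,w)
b=pix2plane(c,f([(126,97),(180,94),(186,208),(132,212)],6,(165,255)),.014); print("bar",b)
w=pix2plane(c,f([(42,150),(188,140),(211,567),(62,577)],4.8,(250,195)),.01)
print(w); fit(np.array([(96,28),(96,-28),(-64,-28),(-64,28)])*1e-3,w)
E
```

```text
[[0.46050009 0.336949   0.04      ]
 [0.46860026 0.23779459 0.04      ]
 [0.38326967 0.23294598 0.04      ]
 [0.37634147 0.3306329  0.04      ]]
yaw deg 4.109027094567219 origin [0.51493882 0.29124449] resid mm [[1.1, -0.4], [-0.0, 1.0], [-0.5, -0.3], [-0.6, -0.3]]
bar [[0.50152692 0.32357553 0.014     ]
 [0.5021085  0.30761937 0.014     ]
 [0.46822637 0.30522926 0.014     ]
 [0.46736228 0.32108669 0.014     ]]
[[0.58141598 0.19460607 0.01      ]
 [0.58422286 0.13949807 0.01      ]
 [0.42371876 0.1327327  0.01      ]
 [0.42117507 0.18745113 0.01      ]]
yaw deg 2.5176222383494977 origin [0.48664861 0.16286917] resid mm [[-0.1, 0.5], [-0.4, -0.4], [0.2, -0.6], [0.3, 0.6]]
```

```bash
cat >> h.py <<'E'
def rel(o,target,yaw_deg):
    """shift/turn in tool axes to reach target with tool down, tool x at yaw"""
    M=R.from_quat(o["tool_rot"]); d=M.inv().apply(np.array(target)-np.array(o["eef_pos"]))
    y=np.radians(yaw_deg); T=R.from_matrix(np.array([[np.cos(y),np.sin(y),0],[np.sin(y),-np.cos(y),0],[0,0,-1]]))
    tw=np.degrees((M.inv()*T).as_rotvec())
    print("pos",np.round(o["eef_pos"],4),"t",round(float(o["clock"]),2),"grip",round(float(o["grip_width"]),4),"F",np.round(o["ft_force"],1),"-> shift",d.round(4),"twist",tw.round(2))
E
python3 - <<'E'
from h import *
from workcell import bot
o=bot.get_obs(); rel(o,(.17,-.47,.48),20)
E
```

```text
pos [ 0.1698 -0.4699  0.2307] t 0.2 grip 0.0855 F [-0.2  0.4  1.4] -> shift [ 1.000e-04 -2.000e-04 -2.493e-01] twist [-0.07 -0.   -0.13]
```

{"api": "send_rows", "payload": {"deltas": [{"grip": 0.47, "translation": [0, 0, -0.06], "twist": [0, 0, 0]}, {"grip": 0.47, "translation": [0, 0, -0.12], "twist": [0, 0, 0]}, {"grip": 0.47, "translation": [0, 0, -0.18], "twist": [0, 0, 0]}, {"grip": 0.47, "translation": [0, 0, -0.24], "twist": [0, 0, 0]}, {"grip": 0.47, "translation": [0, 0, -0.26], "twist": [0, 0, 0]}]}}

```text
clock: 0.82
eef_pos: [0.17, -0.4704, 0.4946]
tool_rot: [0.985, 0.173, 0.0, 0.003]
ft_force: [0.9, -0.5, -0.5]
grip_width: 0.0403
```

{"api": "send_rows", "payload": {"deltas": [{"grip": 0.47, "translation": [0.05, -0.036, 0], "twist": [0, 0, 0]}, {"grip": 0.47, "translation": [0.1, -0.073, 0], "twist": [0, 0, 0]}, {"grip": 0.47, "translation": [0.15, -0.109, 0], "twist": [0, 0, 0]}, {"grip": 0.47, "translation": [0.2, -0.146, 0], "twist": [0, 0, 0]}, {"grip": 0.47, "translation": [0.25, -0.182, 0], "twist": [0, 0, 0]}]}}

```text
clock: 1.45
eef_pos: [0.3439, -0.2125, 0.4936]
tool_rot: [0.985, 0.172, 0.001, 0.003]
ft_force: [0.8, -1.1, -0.3]
grip_width: 0.0401
```

```bash
python3 - <<'E'
from h import *
from workcell import bot
o=bot.get_obs(); rel(o,(.44,.0,.48),4.1); rel(o,(.485,.3145,.15),4.1)
E
```

```text
pos [ 0.3439 -0.2125  0.4936] t 1.45 grip 0.0401 F [ 0.8 -1.1 -0.3] -> shift [ 0.1625 -0.1673  0.0127] twist [ 0.32 -0.06 15.74]
pos [ 0.3439 -0.2125  0.4936] t 1.45 grip 0.0401 F [ 0.8 -1.1 -0.3] -> shift [ 0.3116 -0.4497  0.3412] twist [ 0.32 -0.06 15.74]
```

{"api": "send_rows", "payload": {"deltas": [{"grip": 0.47, "translation": [0.039, -0.048, 0], "twist": [0, 0, 3]}, {"grip": 0.47, "translation": [0.077, -0.096, 0], "twist": [0, 0, 6]}, {"grip": 0.47, "translation": [0.116, -0.143, 0], "twist": [0, 0, 10]}, {"grip": 0.47, "translation": [0.154, -0.191, 0], "twist": [0, 0, 13]}, {"grip": 0.47, "translation": [0.193, -0.239, 0], "twist": [0.3, 0, 15.7]}]}}

```text
clock: 2.08
eef_pos: [0.4468, 0.0557, 0.4926]
tool_rot: [0.998, 0.055, -0.0, -0.011]
ft_force: [-0.2, -0.3, -0.9]
grip_width: 0.0403
```

```bash
python3 - <<'E'
from h import *
from workcell import bot
o=bot.get_obs(); rel(o,(.485,.3145,.2),4.1)
E
```

```text
pos [0.4468 0.0557 0.4926] t 2.08 grip 0.0403 F [-0.2 -0.3 -0.9] -> shift [ 0.066  -0.2468  0.2979] twist [-1.21 -0.04  2.19]
```

{"api": "send_rows", "payload": {"deltas": [{"grip": 0.47, "translation": [0.012, -0.05, 0.03], "twist": [-0.3, 0, 0.5]}, {"grip": 0.47, "translation": [0.024, -0.1, 0.06], "twist": [-0.6, 0, 1]}, {"grip": 0.47, "translation": [0.036, -0.15, 0.09], "twist": [-1, 0, 1.5]}, {"grip": 0.47, "translation": [0.048, -0.2, 0.12], "twist": [-1.2, 0, 2]}, {"grip": 0.47, "translation": [0.06, -0.246, 0.16], "twist": [-1.2, 0, 2.2]}]}}

```text
clock: 2.7
eef_pos: [0.4921, 0.0922, 0.388]
tool_rot: [0.997, 0.078, -0.003, -0.024]
ft_force: [0.3, 0.8, -0.2]
grip_width: 0.0404
```

```bash
python3 - <<'E'
from h import *
from workcell import bot
o=bot.get_obs(); rel(o,(.485,.3145,.15),4.1)
E
```

```text
pos [0.4921 0.0922 0.388 ] t 2.7 grip 0.0404 F [ 0.3  0.8 -0.2] -> shift [ 0.0281 -0.2089  0.2484] twist [-2.78  0.22  4.88]
```

```bash
python3 - <<'E'
from h import *
from workcell import bot,camera
o=bot.get_obs(); print(o["joint_pos"].round(3),o["joint_vel"].round(3),o["tau"].round(1),o["ft_force"])
crop(camera("side")["color"],0,0,640,480,1,"pics/s1.png")
E
```

```text
[0.156 0.238 0.404 1.738 0.049 3.141] [-0.024  0.067 -0.316 -0.381 -0.003  0.   ] [  0.2 -37.6  26.    0.6   0.2  -0. ] [ 0.30916907  0.83615509 -0.16226345]
```

View pics/s1.png

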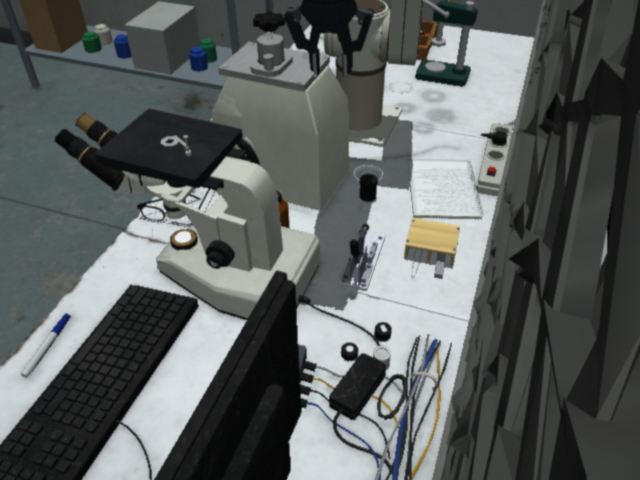

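```bash
python3 - <<'E'
from h import *
from workcell import bot
o=bot.get_obs(); rel(o,(.485,.17,.36),60)
E
```

```text
pos [0.4922 0.092  0.385 ] t 2.75 grip 0.0403 F [ 0.7  0.4 -1.9] -> shift [ 0.0052 -0.0769  0.0287] twist [ -2.74  -0.91 -51.03]
```

{"api": "send_rows", "payload": {"deltas": [{"grip": 0.47, "translation": [0, -0.015, 0.006], "twist": [0, 0, -10]}, {"grip": 0.47, "translation": [0, -0.03, 0.012], "twist": [-1, 0, -20]}, {"grip": 0.47, "translation": [0, -0.045, 0.018], "twist": [-1.5, 0, -30]}, {"grip": 0.47, "translation": [0, -0.06, 0.024], "twist": [-2, 0, -40]}, {"grip": 0.47, "translation": [0.005, -0.077, 0.029], "twist": [-2.7, -0.9, -50]}]}}

```text
clock: 3.38
eef_pos: [0.4842, 0.1703, 0.3601]
tool_rot: [0.869, 0.494, -0.0, -0.0]
ft_force: [0.3, -0.7, 0.1]
grip_width: 0.0405
```

```bash
python3 - <<'E'
from h import *
from workcell import bot
o=bot.get_obs(); rel(o,(.485,.24,.32),110)
E
```

```text
pos [0.4842 0.1703 0.3601] t 3.38 grip 0.0405 F [ 0.3 -0.7  0.1] -> shift [ 0.0604 -0.035   0.0402] twist [-3.000e-02  0.000e+00 -5.073e+01]
```

{"api": "send_rows", "payload": {"deltas": [{"grip": 0.47, "translation": [0.012, -0.007, 0.008], "twist": [0, 0, -10]}, {"grip": 0.47, "translation": [0.024, -0.014, 0.016], "twist": [0, 0, -20]}, {"grip": 0.47, "translation": [0.036, -0.021, 0.024], "twist": [0, 0, -30]}, {"grip": 0.47, "translation": [0.048, -0.028, 0.032], "twist": [0, 0, -40]}, {"grip": 0.47, "translation": [0.06, -0.035, 0.04], "twist": [0, 0, -50.7]}]}}

```text
clock: 4.0
eef_pos: [0.4846, 0.2401, 0.3201]
tool_rot: [0.571, 0.821, -0.0, -0.0]
ft_force: [0.8, 0.2, 0.1]
grip_width: 0.0403
```

```bash
python3 - <<'E'
from h import *
from workcell import bot
o=bot.get_obs(); rel(o,(.485,.3,.26),160)
E
```

```text
pos [0.4846 0.2401 0.3201] t 4.0 grip 0.0403 F [0.8 0.2 0.1] -> shift [0.056  0.0212 0.0601] twist [-3.000e-02 -3.000e-02 -4.968e+01]
```

{"api": "send_rows", "payload": {"deltas": [{"grip": 0.47, "translation": [0.011, 0.004, 0.012], "twist": [0, 0, -10]}, {"grip": 0.47, "translation": [0.022, 0.008, 0.024], "twist": [0, 0, -20]}, {"grip": 0.47, "translation": [0.033, 0.012, 0.036], "twist": [0, 0, -30]}, {"grip": 0.47, "translation": [0.045, 0.017, 0.048], "twist": [0, 0, -40]}, {"grip": 0.47, "translation": [0.056, 0.021, 0.06], "twist": [0, 0, -49.7]}]}}

```text
clock: 4.62
eef_pos: [0.4847, 0.3003, 0.2599]
tool_rot: [0.171, 0.985, -0.0, -0.0]
ft_force: [-0.1, 0.1, 0.6]
grip_width: 0.0401
```

```bash
python3 - <<'E'
from h import *
from workcell import bot
o=bot.get_obs(); rel(o,(.487,.3145,.14),184.1)
E
```

```text
pos [0.4847 0.3003 0.2599] t 4.62 grip 0.0401 F [-0.1  0.1  0.6] -> shift [0.0025 0.0142 0.1199] twist [-2.000e-02 -5.000e-02 -2.375e+01]
```

{"api": "send_rows", "payload": {"deltas": [{"grip": 0.47, "translation": [0, 0.007, 0.04], "twist": [0, 0, -10]}, {"grip": 0.47, "translation": [0.002, 0.014, 0.08], "twist": [0, 0, -20]}, {"grip": 0.47, "translation": [0.002, 0.014, 0.12], "twist": [0, 0, -23.8]}, {"grip": 0.47, "translation": [0.002, 0.014, 0.12], "twist": [0, 0, -23.8]}]}}

```text
clock: 5.12
eef_pos: [0.4849, 0.3126, 0.1366]
tool_rot: [-0.036, 0.999, -0.002, -0.004]
ft_force: [-0.2, 0.7, -0.5]
grip_width: 0.04
```

```bash
python3 - <<'E'
from h import *
from workcell import bot,camera
o=bot.get_obs(); rel(o,(.487,.3145,.004),184.1); print(o["joint_pos"].round(2))
c=camera("wrist"); cv2.imwrite("pics/w2.png",c["color"])
# predicted bar outline
y=np.radians(4.1);T=lambda p,o,z:np.r_[o+np.array([np.cos(y)*p[0]-np.sin(y)*p[1],np.sin(y)*p[0]+np.cos(y)*p[1]]),z]
bo=np.array([.5018,.3156]);
P=[T((0,8e-3),bo,.014),T((0,-8e-3),bo,.014),T((-.03,-8e-3),bo,.014),T((-.03,8e-3),bo,.014)]
print(proj(c,P,True).round(1)); print(proj(c,[o["eef_pos"]],True))
E
```

```text
pos [0.4849 0.3126 0.1366] t 5.12 grip 0.04 F [-0.2  0.7 -0.5] -> shift [-0.0034  0.0023  0.1326] twist [-0.24 -0.48  0.01]
[0.57 0.45 0.06 1.19 0.   0.5 ]
[[332.4 258.7]
 [311.3 258.7]
 [310.9 220.1]
 [332.7 220.1]]
[[317.37141716 313.37315847]]
```

View pics/w2.png

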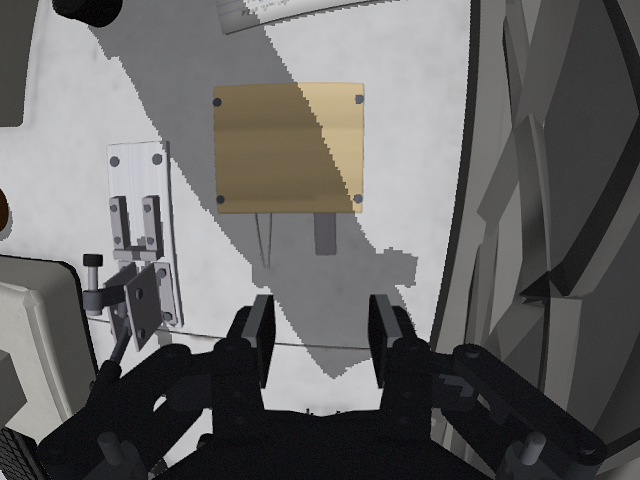

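{"api": "send_rows", "payload": {"deltas": [{"grip": 0.47, "translation": [-0.004, 0.002, 0.04], "twist": [-0.2, -0.5, 0]}, {"grip": 0.47, "translation": [-0.004, 0.002, 0.08], "twist": [-0.2, -0.5, 0]}, {"grip": 0.47, "translation": [-0.004, 0.002, 0.11], "twist": [-0.2, -0.5, 0]}, {"grip": 0.47, "translation": [-0.004, 0.002, 0.128], "twist": [-0.2, -0.5, 0]}, {"grip": 0.47, "translation": [-0.004, 0.002, 0.13], "twist": [-0.2, -0.5, 0]}]}}

```text
clock: 5.8
eef_pos: [0.4907, 0.316, 0.0102]
tool_rot: [-0.035, 0.999, 0.001, 0.003]
ft_force: [0.3, -0.5, -0.7]
grip_width: 0.0404
```

```bash
python3 - <<'E'
from h import *
from workcell import bot,camera
o=bot.get_obs(); rel(o,(.487,.3145,.005),184.1); 
c=camera("wrist"); cv2.imwrite("pics/w3.png",c["color"])
E
```

```text
pos [0.4907 0.316  0.0102] t 5.8 grip 0.0404 F [ 0.3 -0.5 -0.7] -> shift [ 0.0038 -0.0012  0.0051] twist [ 0.13  0.32 -0.07]
```

View pics/w3.png

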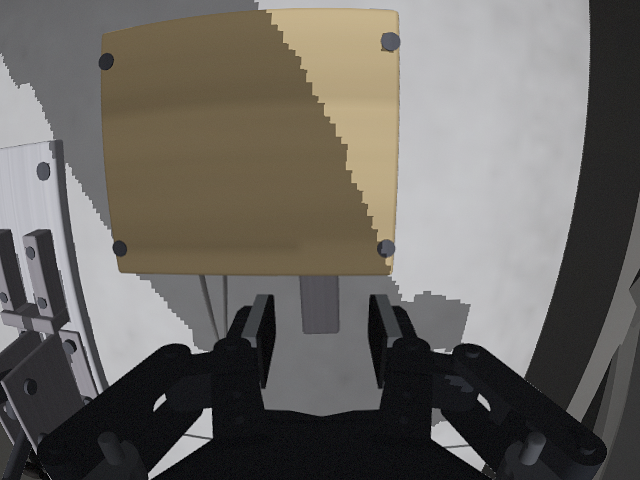

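{"api": "send_rows", "payload": {"deltas": [{"grip": 0.47, "translation": [0.005, -0.001, 0.005], "twist": [0, 0.3, 0]}, {"grip": 0.1, "translation": [0.005, -0.001, 0.005], "twist": [0, 0.3, 0]}, {"grip": 0.0, "translation": [0.005, -0.001, 0.005], "twist": [0, 0.3, 0]}, {"grip": 0.0, "translation": [0.005, -0.001, 0.005], "twist": [0, 0.3, 0]}, {"grip": 0.0, "translation": [0.005, -0.001, 0.005], "twist": [0, 0.3, 0]}]}}

```text
clock: 6.48
eef_pos: [0.4869, 0.3152, 0.0069]
tool_rot: [-0.035, 0.999, 0.002, 0.001]
ft_force: [-0.8, -0.7, 5.3]
grip_width: 0.0138
```

```bash
python3 - <<'E'
from h import *
from workcell import bot,camera
o=bot.get_obs(); a=np.radians(4.1); p=o["eef_pos"]; rel(o,(p[0]+.1*np.cos(a),p[1]+.1*np.sin(a),p[2]),184.1)
c=camera("wrist"); cv2.imwrite("pics/w4.png",c["color"])
E
```

```text
pos [0.4869 0.3152 0.0069] t 6.47 grip 0.0138 F [-0.8 -0.7  5.3] -> shift [-0.1     0.0001  0.0003] twist [ 0.2   0.17 -0.07]
```

View pics/w4.png

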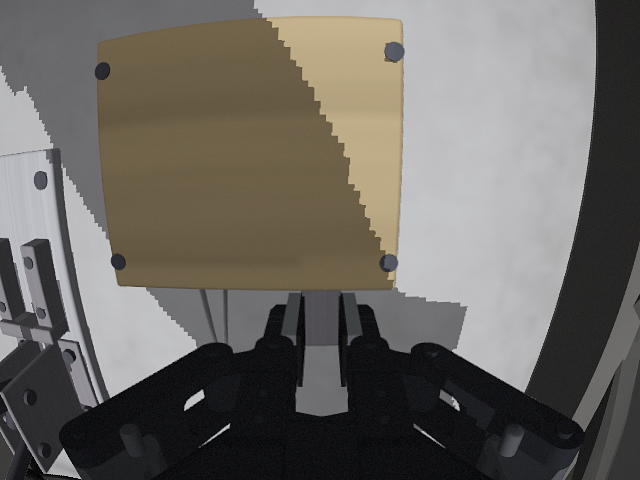

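{"api": "send_rows", "payload": {"deltas": [{"grip": 0, "translation": [-0.02, 0, -0.001], "twist": [0, 0, 0]}, {"grip": 0, "translation": [-0.045, 0, -0.001], "twist": [0, 0, 0]}, {"grip": 0, "translation": [-0.07, 0, -0.001], "twist": [0, 0, 0]}, {"grip": 0, "translation": [-0.092, 0, -0.001], "twist": [0, 0, 0]}, {"grip": 0, "translation": [-0.092, 0, 0], "twist": [0, 0, 0]}]}}

```text
clock: 7.15
eef_pos: [0.5805, 0.3217, 0.007]
tool_rot: [-0.035, 0.999, 0.002, 0.002]
ft_force: [2.4, 1.7, 0.8]
grip_width: 0.0136
```

```bash
python3 - <<'E'
from h import *
from workcell import bot,camera
o=bot.get_obs(); rel(o,o["eef_pos"],184.1)
c=camera("wrist"); cv2.imwrite("pics/w5.png",c["color"])
E
```

```text
pos [0.5805 0.3217 0.007 ] t 7.15 grip 0.0136 F [2.4 1.7 0.8] -> shift [0. 0. 0.] twist [ 0.23  0.29 -0.14]
```

View pics/w5.png

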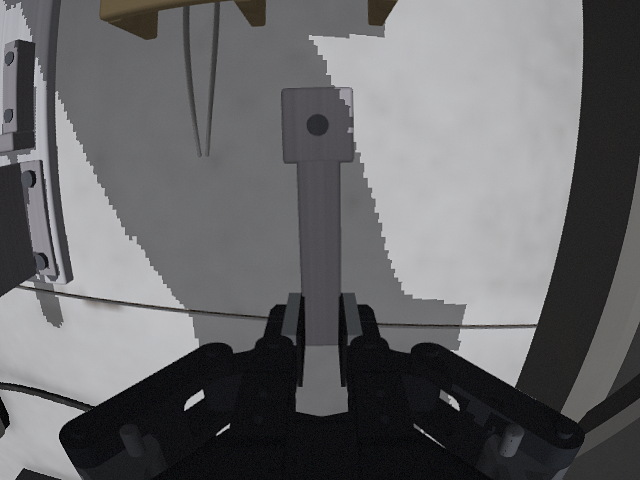

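{"api": "send_rows", "payload": {"deltas": [{"grip": 0.42, "translation": [0, 0, 0], "twist": [0, 0, 0]}, {"grip": 0.42, "translation": [0, 0, 0], "twist": [0, 0, 0]}, {"grip": 0.42, "translation": [0, 0, -0.025], "twist": [0, 0, 0]}, {"grip": 0.42, "translation": [0.04, 0, -0.025], "twist": [0, 0, 0]}, {"grip": 0.42, "translation": [0.0775, 0, -0.025], "twist": [0, 0, 0]}]}}

```text
clock: 7.82
eef_pos: [0.5009, 0.3162, 0.0322]
tool_rot: [-0.035, 0.999, 0.002, 0.002]
ft_force: [0.8, -0.4, 0.6]
grip_width: 0.0359
```

```bash
python3 - <<'E'
from h import *
from workcell import bot,camera
o=bot.get_obs(); rel(o,[.5032,.3162,.005],184.1)
c=camera("wrist"); cv2.imwrite("pics/w6.png",c["color"])
E
```

```text
pos [0.5009 0.3162 0.0322] t 7.83 grip 0.0359 F [ 0.8 -0.4  0.6] -> shift [-0.0022 -0.0003  0.0272] twist [ 0.25  0.27 -0.11]
```

View pics/w6.png

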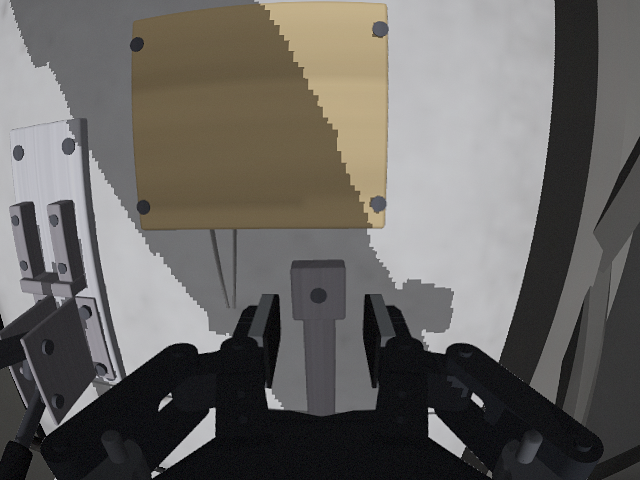

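{"api": "send_rows", "payload": {"deltas": [{"grip": 0.42, "translation": [-0.001, 0, 0.015], "twist": [0, 0.2, 0]}, {"grip": 0.42, "translation": [-0.001, 0, 0.026], "twist": [0, 0.2, 0]}, {"grip": 0.1, "translation": [-0.001, 0, 0.026], "twist": [0, 0.2, 0]}, {"grip": 0.0, "translation": [-0.001, 0, 0.026], "twist": [0, 0.2, 0]}, {"grip": 0.0, "translation": [-0.001, 0, 0.026], "twist": [0, 0.2, 0]}]}}

```text
clock: 8.5
eef_pos: [0.4952, 0.3145, 0.0045]
tool_rot: [-0.036, 0.999, 0.0, -0.004]
ft_force: [-0.2, -0.4, -2.1]
grip_width: 0.0237
```

```bash
python3 - <<'E'
from h import *
from workcell import bot,camera
o=bot.get_obs(); rel(o,[.5032,.3162,.1],184.1)
c=camera("wrist"); cv2.imwrite("pics/w7.png",c["color"])
E
```

```text
pos [0.4952 0.3145 0.0045] t 8.5 grip 0.0237 F [-0.2 -0.4 -2.1] -> shift [-0.0074  0.0012 -0.0956] twist [ 0.07 -0.46 -0.  ]
```

View pics/w7.png

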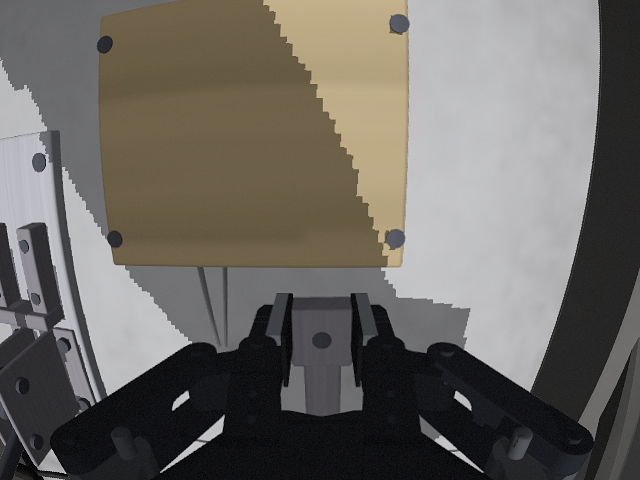

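{"api": "send_rows", "payload": {"deltas": [{"grip": 0, "translation": [0, 0, -0.03], "twist": [0, 0, 0]}, {"grip": 0, "translation": [0, 0, -0.06], "twist": [0, -0.3, 0]}, {"grip": 0, "translation": [0, 0, -0.1], "twist": [0, -0.5, 0]}, {"grip": 0, "translation": [0, 0, -0.1], "twist": [0, -0.5, 0]}]}}

```text
clock: 9.05
eef_pos: [0.4987, 0.3162, 0.1087]
tool_rot: [-0.036, 0.999, 0.003, 0.004]
ft_force: [0.0, 1.4, -3.2]
grip_width: 0.0243
```

```bash
python3 - <<'E'
from h import *
from workcell import bot,camera
import pickle
o=bot.get_obs(); rel(o,[.3537,.1571,.1],182.5)
c=pickle.load(open("top.pkl","rb"))
print(pix2plane(c,[(304,383),(318,425),(250,147),(227,178),(219,146)],.02).round(3))
for n in("wrist","side","top"):
    cc=camera(n); cv2.imwrite(f"pics/{n}8.png",cc["color"])
E
```

```text
pos [0.4987 0.3162 0.1087] t 9.05 grip 0.0243 F [ 0.   1.4 -3.2] -> shift [ 0.156  -0.1483  0.0066] twist [0.32 0.49 1.6 ]
[[0.303 0.116 0.02 ]
 [0.234 0.093 0.02 ]
 [0.728 0.209 0.02 ]
 [0.669 0.251 0.02 ]
 [0.731 0.266 0.02 ]]
```

View pics/wrist8.png

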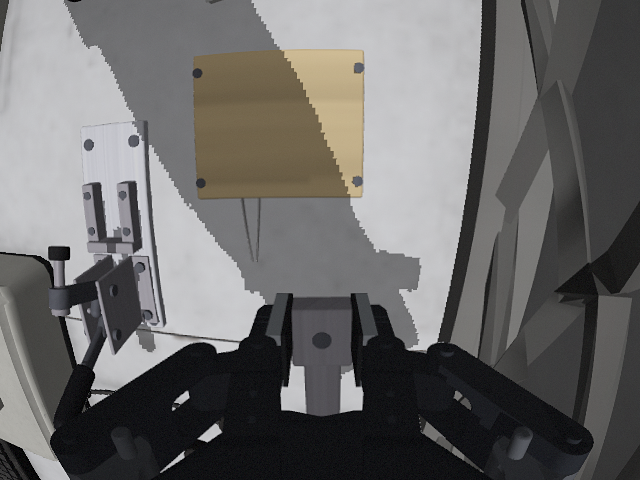

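View pics/side8.png

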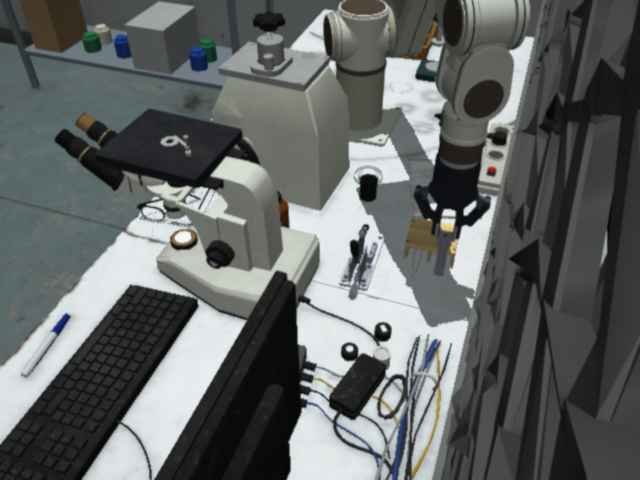

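View pics/top8.png

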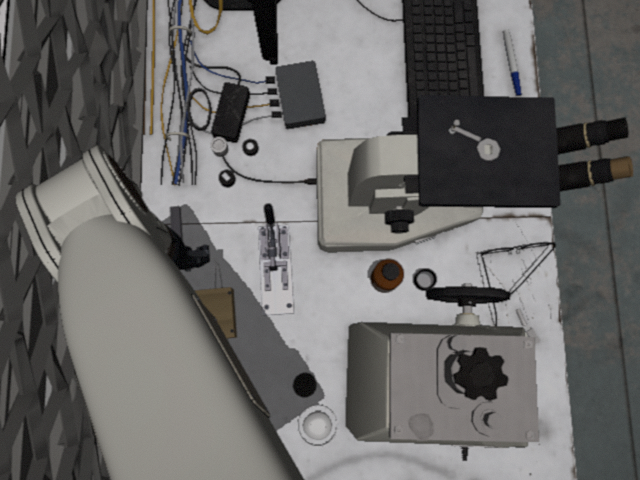

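```bash
python3 - <<'E'
from h import *
from workcell import bot,camera
c=camera("wrist")
def W(o,yaw,P):
    y=np.radians(yaw);P=np.array(P,float);return np.c_[o[0]+np.cos(y)*P[:,0]-np.sin(y)*P[:,1],o[1]+np.sin(y)*P[:,0]+np.cos(y)*P[:,1],P[:,2]]
F=(np.array([.4866,.1629]),2.52)
P=W(*F,[(-.064,.028,.01),(-.064,-.028,.01),(.096,.028,.01),(-.022,.0105,.023),(-.022,-.0105,.023),(.02,.0105,.023)])
print(proj(c,P,True).round(1))
Rk=(np.array([.5149,.2912]),4.1)
P=W(*Rk,[(-.05,.049,.04),(-.05,-.049,.04),(-.136,-.049,.04),(-.136,.049,.04)])
print(proj(c,P,True).round(1))
o=bot.get_obs(); print(proj(c,[o["eef_pos"]],True))
crop(cv2.imread("pics/wrist8.png"),60,100,200,360,2.3,"pics/w8c.png")
crop(cv2.imread("pics/wrist8.png"),180,40,380,210,4,"pics/w8r.png")
E
```

```text
[[141.1 131.6]
 [ 77.4 137.7]
 [162.6 340. ]
 [113.7 195.8]
 [ 89.7 196.4]
 [120.3 254.5]]
[[361.6 210.2]
 [194.4 211.7]
 [188.9  65.5]
 [363.1  58.5]]
[[316.99557203 311.98427555]]
```

View pics/w8c.png

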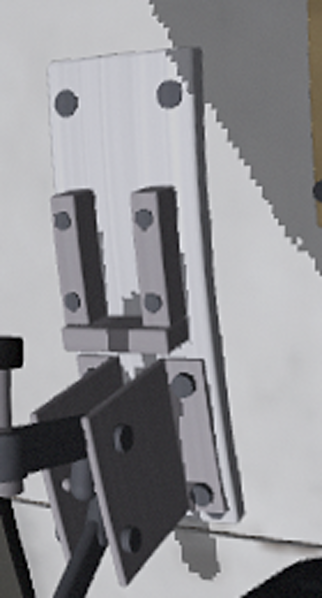

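View pics/w8r.png

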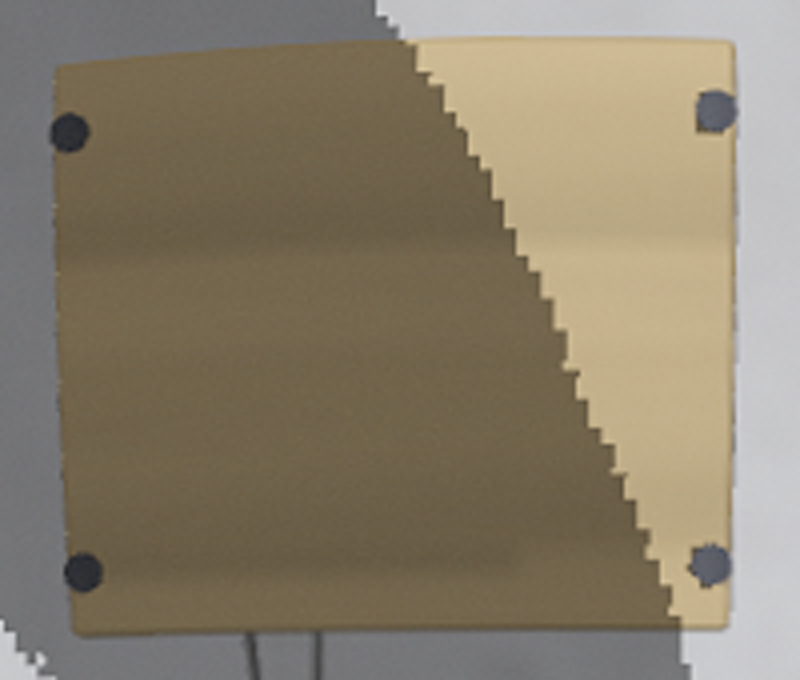

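```bash
python3 - <<'E'
from h import *
from workcell import bot,camera
c=camera("wrist"); o=bot.get_obs()
def W(o,yaw,P):
    y=np.radians(yaw);P=np.array(P,float);return np.c_[o[0]+np.cos(y)*P[:,0]-np.sin(y)*P[:,1],o[1]+np.sin(y)*P[:,0]+np.cos(y)*P[:,1],P[:,2]]
F=(np.array([.4866,.1629]),2.52)
P=W(*F,[(-.064,.028,.01),(-.064,-.028,.01),(.096,.028,.01),(-.022,.0105,.023),(-.022,-.0105,.023),(.02,.0105,.023)])
im=c["color"].copy()
p=proj(c,P,True);print(p.round(1))
Rk=(np.array([.5149,.2912]),4.1)
P=W(*Rk,[(-.05,.049,.04),(-.05,-.049,.04),(-.136,-.049,.04),(-.136,.049,.04)])
q=proj(c,P,True);print(q.round(1))
print(o["eef_pos"],o["clock"],proj(c,[o["eef_pos"]],True))
big=cv2.resize(im,None,fx=4,fy=4,interpolation=cv2.INTER_CUBIC)
for a in list(p)+list(q): cv2.drawMarker(big,tuple(int(v) for v in (a+.5)*4-.5),(0,0,255),0,16,1)
cv2.imwrite("pics/w9f.png",cv2.resize(big[400:1440,240:780],None,fx=.57,fy=.57)); cv2.imwrite("pics/w9r.png",big[150:900,700:1500])
E
```

```text
[[141.1 132.3]
 [ 77.4 138.4]
 [162.7 340.9]
 [113.7 196.5]
 [ 89.7 197.1]
 [120.3 255.3]]
[[362.1 211.2]
 [194.6 212.6]
 [189.1  66.1]
 [363.6  59.2]]
[0.49477119 0.31371871 0.10273767] 9.3 [[317.3496298  313.01892105]]
```

View pics/w9f.png

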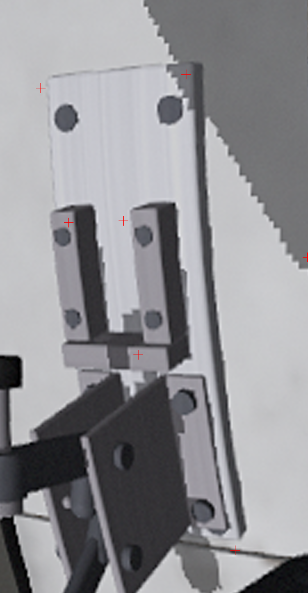

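View pics/w9r.png

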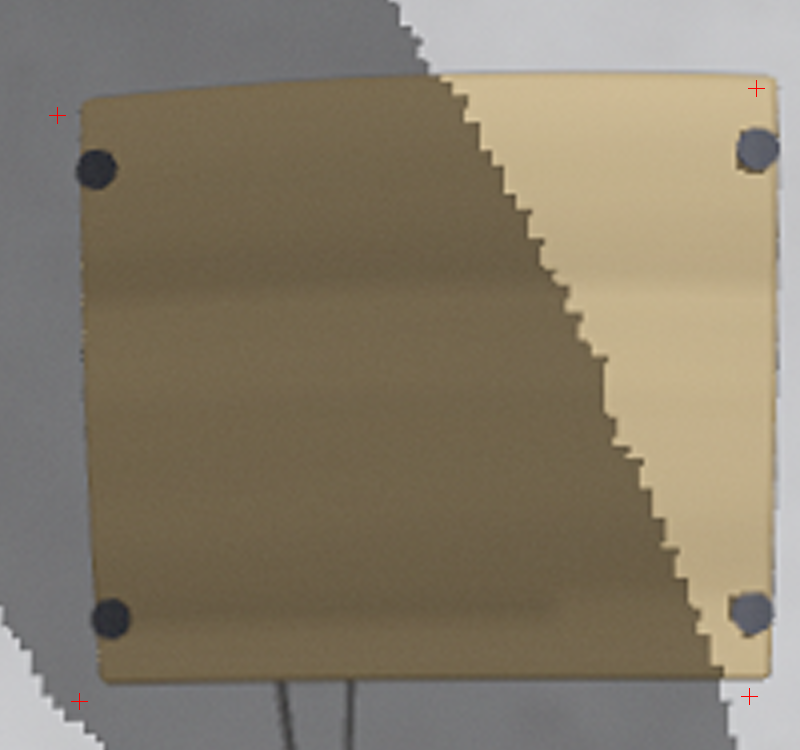

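```bash
cat >> h.py <<'E'
F0=np.array([.4866,.1629]); FY=2.52
def fx(x,y=0):
    a=np.radians(FY); return F0+np.array([np.cos(a)*x-np.sin(a)*y,np.sin(a)*x+np.cos(a)*y])
def infx(p):
    a=np.radians(FY); d=np.array(p)[:2]-F0; return np.array([np.cos(a)*d[0]+np.sin(a)*d[1],-np.sin(a)*d[0]+np.cos(a)*d[1],p[2]])
E
python3 - <<'E'
from h import *
from workcell import bot,camera
o=bot.get_obs(); rel(o,[*fx(-.137),.1],182.52)
E
```

```text
pos [0.4948 0.3137 0.1027] t 9.3 grip 0.0239 F [ 0.6  0.1 -3.8] -> shift [ 0.1559 -0.1461  0.0032] twist [-0.02 -0.13  1.58]
```

{"api": "send_rows", "payload": {"deltas": [{"grip": 0, "translation": [0.04, -0.036, 0], "twist": [0, 0, 0.5]}, {"grip": 0, "translation": [0.08, -0.073, 0], "twist": [0, 0, 1]}, {"grip": 0, "translation": [0.12, -0.11, 0], "twist": [0, 0, 1.6]}, {"grip": 0, "translation": [0.156, -0.146, 0.003], "twist": [0, 0, 1.6]}, {"grip": 0, "translation": [0.156, -0.146, 0.003], "twist": [0, 0, 1.6]}]}}

```text
clock: 9.93
eef_pos: [0.344, 0.1534, 0.098]
tool_rot: [-0.021, 1.0, -0.002, -0.005]
ft_force: [0.4, 0.2, -2.8]
grip_width: 0.0241
```

```bash
python3 - <<'E'
from h import *
from workcell import bot,camera
for i in range(2): c=camera("side"); t=camera("top")
o=bot.get_obs(); rel(o,[*fx(-.137),.022],182.52)
crop(c["color"],300,120,460,310,3.1,"pics/s10.png"); cv2.imwrite("pics/t10.png",t["color"])
E
```

```text
pos [0.3508 0.1577 0.1003] t 10.12 grip 0.0243 F [ 1.1  0.1 -3.7] -> shift [ 0.001  -0.0007  0.0783] twist [ 0.01 -0.06 -0.01]
```

View pics/s10.png

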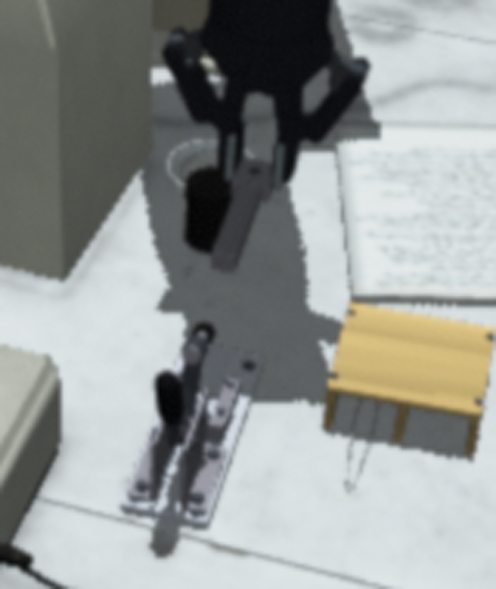

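View pics/t10.png

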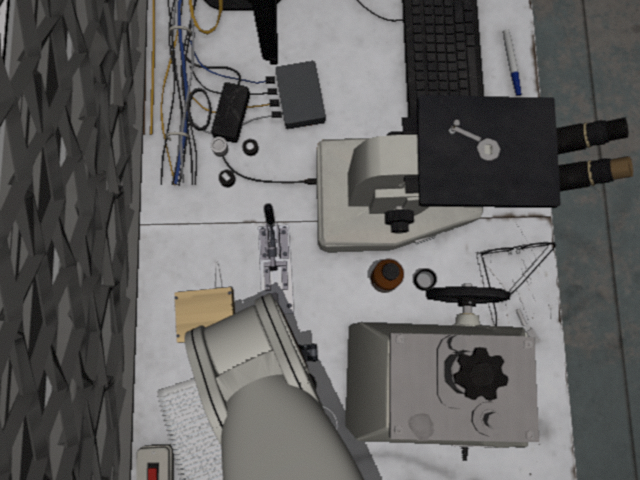

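{"api": "send_rows", "payload": {"deltas": [{"grip": 0, "translation": [0.001, -0.0007, 0.04], "twist": [0, 0, 0]}, {"grip": 0, "translation": [0.001, -0.0007, 0.07], "twist": [0, 0, 0]}, {"grip": 0, "translation": [0.001, -0.0007, 0.078], "twist": [0, 0, 0]}, {"grip": 0, "translation": [0.001, -0.0007, 0.078], "twist": [0, 0, 0]}, {"grip": 0, "translation": [0.001, -0.0007, 0.078], "twist": [0, 0, 0]}]}}

```text
clock: 10.75
eef_pos: [0.351, 0.1576, 0.0232]
tool_rot: [-0.022, 1.0, 0.001, 0.0]
ft_force: [0.2, 0.3, -1.4]
grip_width: 0.0242
```

```bash
python3 - <<'E'
from h import *
from workcell import bot,camera
c=camera("side"); 
o=bot.get_obs(); rel(o,[*fx(-.137),.017],182.52); print(infx(o["eef_pos"]))
im=c["color"]; big=cv2.resize(im,None,fx=5,fy=5,interpolation=cv2.INTER_CUBIC)
# overlay slot centreline and predicted bar top edges
P=[]; 
e=infx(o["eef_pos"])
for x,y,z in [(-.064,.028,.01),(-.064,-.028,.01),(.096,-.028,.01),(.096,.028,.01),(-.022,.0105,.023),(-.022,-.0105,.023),(-.038,.008,e[2]+.0095),(-.038,-.008,e[2]+.0095)]:
    P.append([*fx(x,y),z])
for a in proj(c,P): cv2.drawMarker(big,tuple(int(v) for v in (a+.5)*5-.5),(0,0,255),0,14,1)
cv2.imwrite("pics/s11.png",big[800:1480,1650:2250])
E
```

```text
pos [0.351  0.1576 0.0233] t 10.8 grip 0.0241 F [-0.1 -0.2 -1.5] -> shift [ 0.0013 -0.0006  0.0063] twist [0.06 0.07 0.  ]
[-0.13569962  0.00063177  0.02327985]
```

View pics/s11.png

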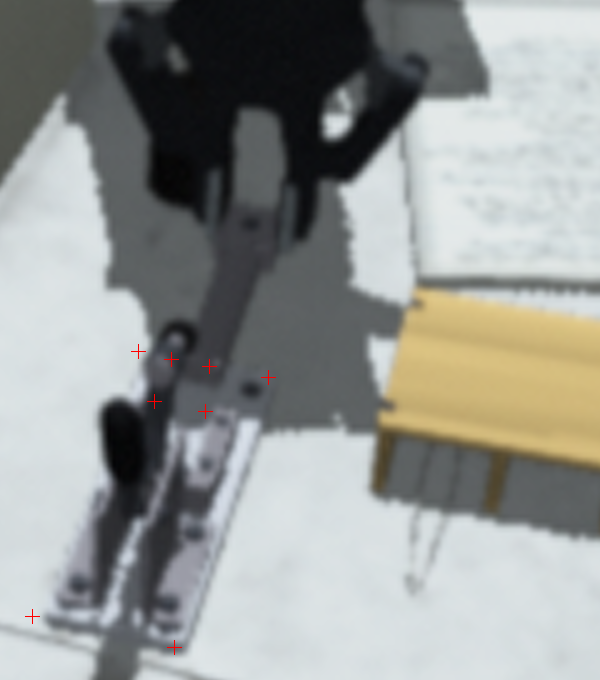

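{"api": "send_rows", "payload": {"deltas": [{"grip": 0, "translation": [0.001, -0.0006, 0.0065], "twist": [0, 0, 0]}, {"grip": 0, "translation": [0.001, -0.0006, 0.0065], "twist": [0, 0, 0]}, {"grip": 0, "translation": [0.001, -0.0006, 0.0065], "twist": [0, 0, 0]}]}}

```text
clock: 11.18
eef_pos: [0.35, 0.1569, 0.0169]
tool_rot: [-0.022, 1.0, 0.001, 0.001]
ft_force: [-0.5, -0.0, -2.1]
grip_width: 0.0242
```

```bash
python3 - <<'E'
from h import *
from workcell import bot,camera
ims=[]
for i in range(3): c=camera("side"); ims.append(c["color"].astype(float))
o=bot.get_obs(); rel(o,[*fx(-.137),.017],182.52); print(infx(o["eef_pos"]))
im=np.mean(ims,0).astype(np.uint8); cv2.imwrite("pics/s12raw.png",im)
cv2.imwrite("pics/s12.png",cv2.resize(im[220:296,335:395],None,fx=7.8,fy=7.8,interpolation=cv2.INTER_CUBIC))
w=camera("wrist"); cv2.imwrite("pics/w12.png",w["color"])
E
```

```text
pos [0.3501 0.1569 0.0169] t 11.32 grip 0.0242 F [ 0.   0.1 -2.8] -> shift [ 0.0004 -0.     -0.0001] twist [ 0.07  0.08 -0.  ]
[-1.36629055e-01  3.50463480e-05  1.68606053e-02]
```

View pics/s12.png

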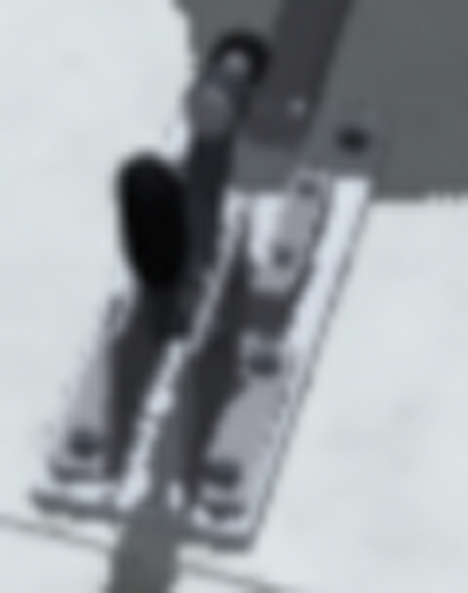

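View pics/w12.png

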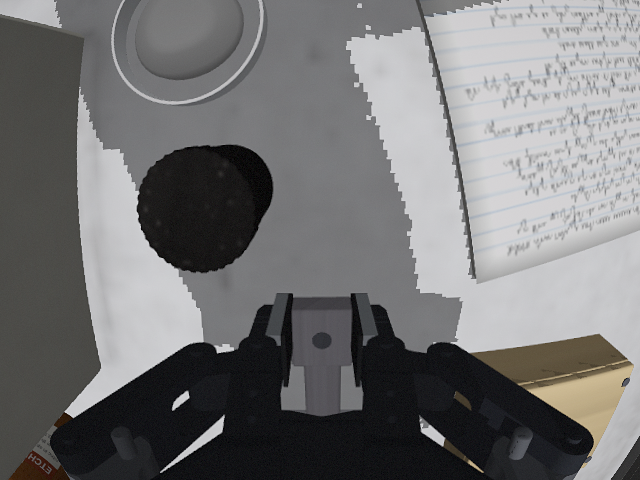

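{"api": "send_rows", "payload": {"deltas": [{"grip": 0, "translation": [-0.01, 0, 0], "twist": [0, 0, 0]}, {"grip": 0, "translation": [-0.02, 0, 0], "twist": [0, 0, 0]}, {"grip": 0, "translation": [-0.03, 0, 0], "twist": [0, 0, 0]}, {"grip": 0, "translation": [-0.035, 0, 0], "twist": [0, 0, 0]}, {"grip": 0, "translation": [-0.035, 0, 0], "twist": [0, 0, 0]}]}}

```text
clock: 12.0
eef_pos: [0.3855, 0.1585, 0.0168]
tool_rot: [-0.022, 1.0, 0.001, 0.001]
ft_force: [0.4, -0.2, -3.0]
grip_width: 0.0242
```

```bash
python3 - <<'E'
from h import *
from workcell import bot,camera
c=camera("side"); o=bot.get_obs(); rel(o,[*fx(-.078),.0145],182.52); print(infx(o["eef_pos"]),o["ft_torque"])
cv2.imwrite("pics/s13.png",cv2.resize(c["color"][200:296,330:410],None,fx=6.2,fy=6.2,interpolation=cv2.INTER_CUBIC))
E
```

```text
pos [0.3849 0.1584 0.0167] t 12.05 grip 0.0239 F [-0.2 -0.1 -2. ] -> shift [-0.0238  0.0001  0.0023] twist [ 0.06  0.05 -0.01]
[-1.01774347e-01 -5.80598489e-05  1.67369372e-02] [-0.01719877  0.11049186  0.03470993]
```

View pics/s13.png

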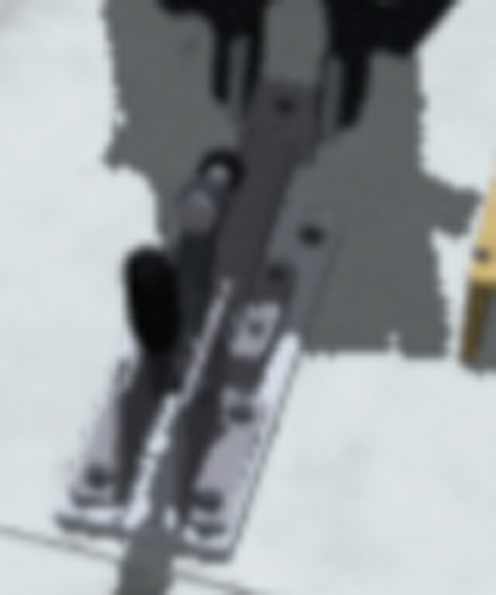

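{"api": "send_rows", "payload": {"deltas": [{"grip": 0, "translation": [-0.008, 0, 0], "twist": [0, 0, 0]}, {"grip": 0, "translation": [-0.014, 0, 0.001], "twist": [0, 0, 0]}, {"grip": 0, "translation": [-0.018, 0, 0.001], "twist": [0, 0, 0]}, {"grip": 0, "translation": [-0.018, 0, 0.002], "twist": [0, 0, 0]}]}}

```text
clock: 12.55
eef_pos: [0.4034, 0.1592, 0.0148]
tool_rot: [-0.022, 1.0, 0.001, 0.001]
ft_force: [0.2, 0.7, -3.1]
grip_width: 0.0243
```

```bash
python3 - <<'E'
from h import *
from workcell import bot,camera
c=camera("side"); o=bot.get_obs(); rel(o,[*fx(-.078),.0145],182.52); print(infx(o["eef_pos"]),o["ft_torque"])
E
```

```text
pos [0.4029 0.1591 0.0146] t 12.6 grip 0.0243 F [-0.3  0.3 -2.6] -> shift [-0.0058  0.0001  0.0001] twist [ 0.05  0.03 -0.02]
[-0.08380521 -0.00013924  0.01455243] [-0.04320254  0.14975277  0.01790545]
```

{"api": "send_rows", "payload": {"deltas": [{"grip": 0, "translation": [-0.002, 0, 0.0005], "twist": [0, 0, 0]}, {"grip": 0, "translation": [-0.004, 0, 0.001], "twist": [0, 0, 0]}, {"grip": 0, "translation": [-0.005, 0, 0.001], "twist": [0, 0, 0]}, {"grip": 0, "translation": [-0.006, 0, 0.001], "twist": [0, 0, 0]}]}}

```text
clock: 13.1
eef_pos: [0.406, 0.159, 0.0128]
tool_rot: [-0.022, 1.0, 0.0, -0.003]
ft_force: [-7.0, 0.3, -0.1]
grip_width: 0.0244
```

```bash
python3 - <<'E'
from h import *
from workcell import bot,camera
c=camera("side"); o=bot.get_obs(); rel(o,[*fx(-.078),.0145],182.52); print(infx(o["eef_pos"]),o["ft_torque"])
cv2.imwrite("pics/s14.png",cv2.resize(c["color"][200:296,330:410],None,fx=6.2,fy=6.2,interpolation=cv2.INTER_CUBIC))
E
```

```text
pos [0.406  0.159  0.0128] t 13.15 grip 0.0241 F [-6.4  0.  -0.7] -> shift [-0.0027  0.0004 -0.0017] twist [ 0.04 -0.3   0.02]
[-0.08066805 -0.00036304  0.01279008] [0.08144856 1.31430549 0.00398211]
```

View pics/s14.png

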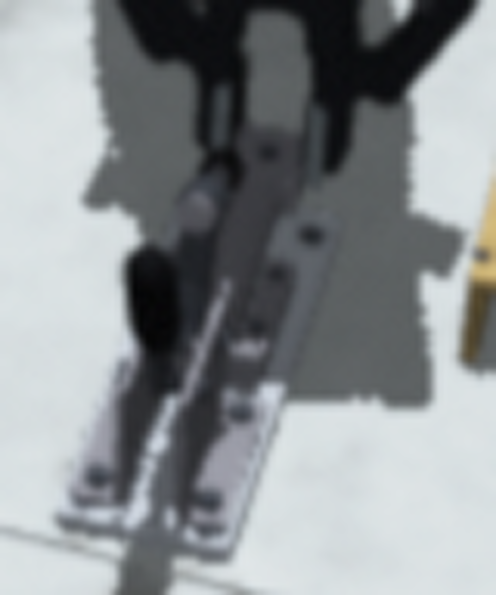

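```bash
python3 - <<'E'
from h import *
from workcell import camera
c=camera("side")
f=lambda p:(np.array(p)+.5)/6.2-.5+np.array([330,200])
for n,p,z in [("head dot",(268,150),.024),("plate screw front L(+y)",(312,234),.012),("plate +x+y corner",(226,553),.01),("plate +x-y",(58,518),.01),("cheek scr1",(277,271),.024),("cheek scr2",(252,328),.024)]:
    w=pix2plane(c,f(p),z)[0]; print(n,(infx(w)*1e3).round(1))
import pickle
t=pickle.load(open("top.pkl","rb")); g=lambda p:(np.array(p)+.5)/4.8-.5+np.array([250,195])
for n,p,z in [("screw front L",(80,537),.012),("front R",(188,530),.012),("cheek1",(84,436),.024),("cheek2",(80,366),.024),("foot",(112,352),.08)]:
    print("top",n,(infx(pix2plane(t,g(p),z)[0])*1e3).round(1))
E
```

```text
head dot [-76.5   1.8  24. ]
plate screw front L(+y) [-52.9  23.2  12. ]
plate +x+y corner [94.2 30.6 10. ]
plate +x-y [ 95.1 -22.5  10. ]
cheek scr1 [-18.9  18.7  24. ]
cheek scr2 [ 9.6 17.3 24. ]
top screw front L [-50.2  20.   12. ]
top front R [-50.2 -19.8  12. ]
top cheek1 [-14.5  15.8  24. ]
top cheek2 [11.3 16.  24. ]
top foot [ 7.9  0.5 80. ]
```

{"api": "send_rows", "payload": {"deltas": [{"grip": 0, "translation": [-0.004, 0, -0.0005], "twist": [0, 0.2, 0]}, {"grip": 0, "translation": [-0.007, 0, -0.0005], "twist": [0, 0.2, 0]}, {"grip": 0, "translation": [-0.007, 0, -0.0005], "twist": [0, 0.2, 0]}]}}

```text
clock: 13.58
eef_pos: [0.406, 0.1588, 0.0125]
tool_rot: [-0.023, 1.0, 0.0, -0.011]
ft_force: [-16.4, 0.9, 10.4]
grip_width: 0.0238
```

```bash
python3 - <<'E'
from h import *
from workcell import bot,camera
c=camera("side"); o=bot.get_obs(); rel(o,[*fx(-.078),.0145],182.52); print(infx(o["eef_pos"]),o["ft_torque"])
cv2.imwrite("pics/s15.png",cv2.resize(c["color"][200:296,330:410],None,fx=6.2,fy=6.2,interpolation=cv2.INTER_CUBIC))
cv2.imwrite("pics/w15.png",camera("wrist")["color"])
E
```

```text
pos [0.406  0.1588 0.0125] t 13.62 grip 0.0243 F [-16.    1.    9.4] -> shift [-0.0026  0.0006 -0.0021] twist [ 0.07 -1.24  0.1 ]
[-0.08067419 -0.0005706   0.01248067] [0.26960256 3.14594231 0.06745001]
```

View pics/s15.png

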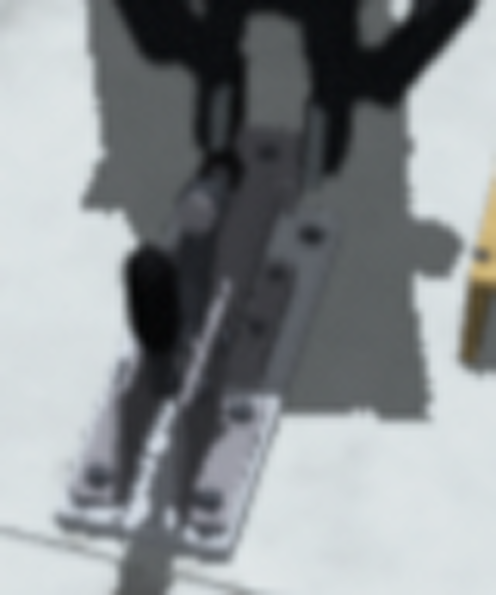

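View pics/w15.png

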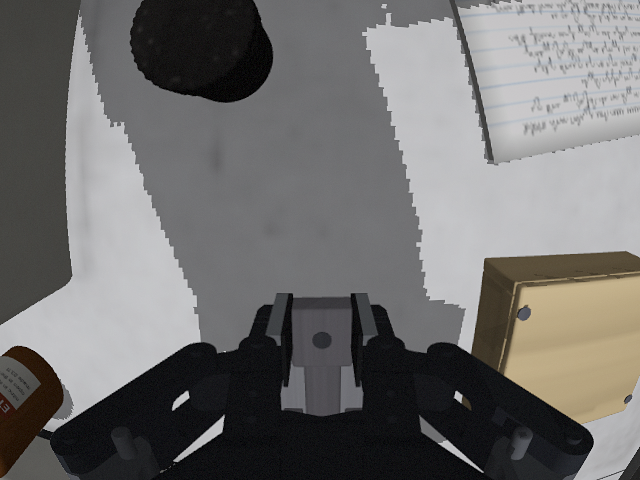

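{"api": "send_rows", "payload": {"deltas": [{"grip": 0, "translation": [-0.001, 0, -0.001], "twist": [0, -1.2, 0]}, {"grip": 0, "translation": [-0.001, 0, -0.001], "twist": [0, -1.2, 0]}, {"grip": 0.2, "translation": [-0.001, 0, -0.001], "twist": [0, -1.2, 0]}, {"grip": 0.42, "translation": [-0.001, 0, -0.001], "twist": [0, -1.2, 0]}, {"grip": 0.42, "translation": [-0.001, 0, -0.001], "twist": [0, -1.2, 0]}]}}

```text
clock: 14.3
eef_pos: [0.4094, 0.1594, 0.0142]
tool_rot: [-0.023, 1.0, 0.001, 0.002]
ft_force: [-1.1, -0.5, 0.9]
grip_width: 0.036
```

```bash
python3 - <<'E'
from h import *
from workcell import bot,camera
o=bot.get_obs(); rel(o,[*fx(-.078),.0145],182.52); print(infx(o["eef_pos"]),o["ft_torque"])
cv2.imwrite("pics/w16.png",camera("wrist")["color"])
E
```

```text
pos [0.4094 0.1594 0.0142] t 14.3 grip 0.036 F [-1.1 -0.5  0.9] -> shift [ 0.0007  0.0001 -0.0003] twist [0.12 0.2  0.08]
[-0.07726798 -0.00014061  0.01424532] [0.0079905  0.01011666 0.01910812]
```

View pics/w16.png

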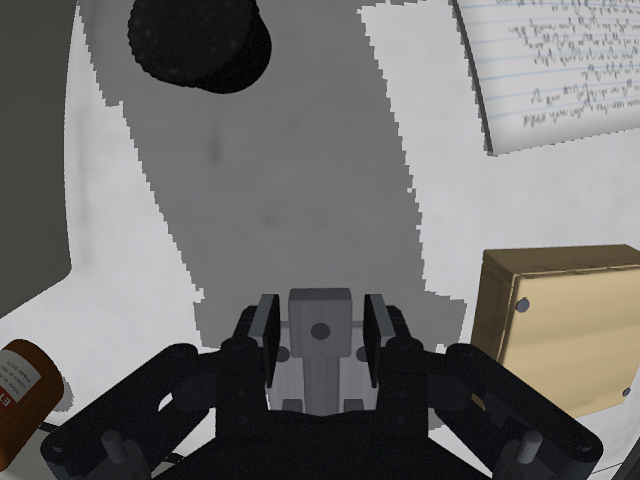

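```bash
python3 - <<'E'
from h import *
from workcell import camera
c=camera("wrist")
def bp(uv,z):
    K=np.array(c["intrinsics"]);M=R.from_quat(c["rotation"]).as_matrix()
    d=(np.array(uv,float)-[K[0,2],K[1,2]])/K[0,0]; r=np.hypot(*d); v=np.r_[d/r*np.sin(r),np.cos(r)]@M.T
    p=np.array(c["xyz"]); return p+v*(z-p[2])/v[2]
for n,uv,z in [("dot",(320.5,331),.024),("dot z25",(320.5,331),.025),("head rear L",(290,289.5),.024),("head rear R",(351,289.5),.024),("scrL",(282,354),.012),("scrR",(362,354),.012),("cheekL",(292,401),.023),("plate edge",(355,322),.01)]:
    print(n,(infx(bp(uv,z))*1e3).round(1))
im=cv2.imread("pics/w16.png"); crop(im,230,270,410,420,4.4,"pics/w16c.png")
E
```

```text
dot [-74.6   1.1  24. ]
dot z25 [-75.2   1.1  25. ]
head rear L [-93.5 -10.9  24. ]
head rear R [-93.5  13.1  24. ]
scrL [-54.5 -16.9  12. ]
scrR [-54.4  20.6  12. ]
cheekL [-34.7 -12.3  23. ]
plate edge [-70.8  16.8  10. ]
```

View pics/w16c.png

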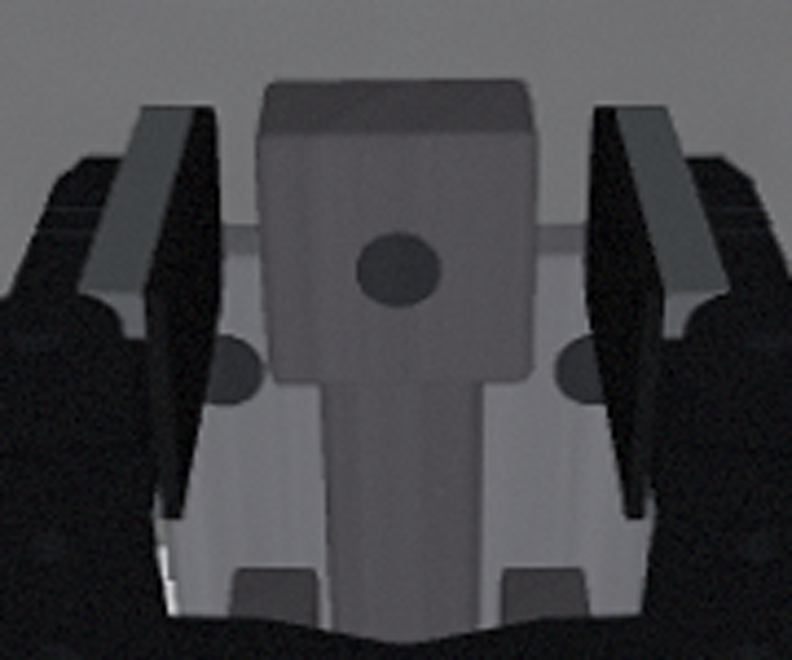

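{"api": "send_rows", "payload": {"deltas": [{"grip": 0.42, "translation": [0, 0, -0.03], "twist": [0, 0, 0]}, {"grip": 0.42, "translation": [0, 0, -0.08], "twist": [0, 0, 0]}, {"grip": 0.1, "translation": [0, 0, -0.13], "twist": [0, 0, 0]}, {"grip": 0.0, "translation": [0, 0, -0.18], "twist": [0, 0, 0]}, {"grip": 0.0, "translation": [0, 0, -0.18], "twist": [0, 0, 0]}]}}

```text
clock: 15.02
eef_pos: [0.4118, 0.1601, 0.1987]
tool_rot: [-0.023, 1.0, 0.003, 0.006]
ft_force: [0.6, -0.2, -0.8]
grip_width: 0.0002
```

```bash
python3 - <<'E'
from h import *
from workcell import bot,camera
c=camera("wrist"); s=camera("side")
o=bot.get_obs(); rel(o,[*fx(.066),.2],182.52); print(infx(o["eef_pos"]))
cv2.imwrite("pics/w17.png",c["color"]); crop(s["color"],320,180,420,300,5,"pics/s17.png")
E
```

```text
pos [0.4088 0.159  0.1945] t 15.12 grip -0.0004 F [-0.5 -0.6 -1.1] -> shift [-0.1439  0.0003 -0.0049] twist [0.14 0.24 0.08]
[-0.07788721 -0.00051261  0.19447703]
```

View pics/w17.png

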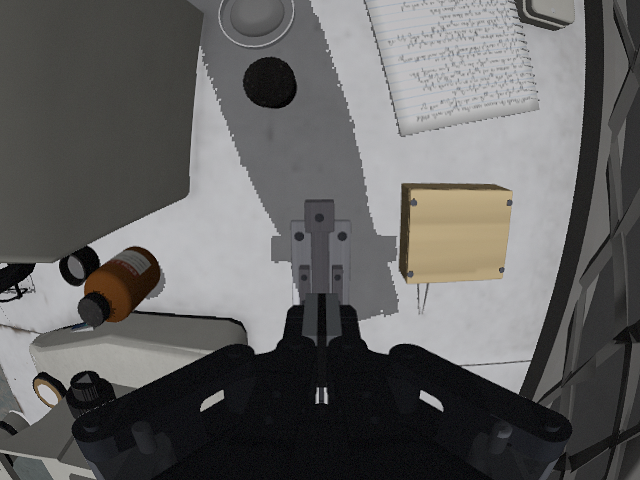

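View pics/s17.png

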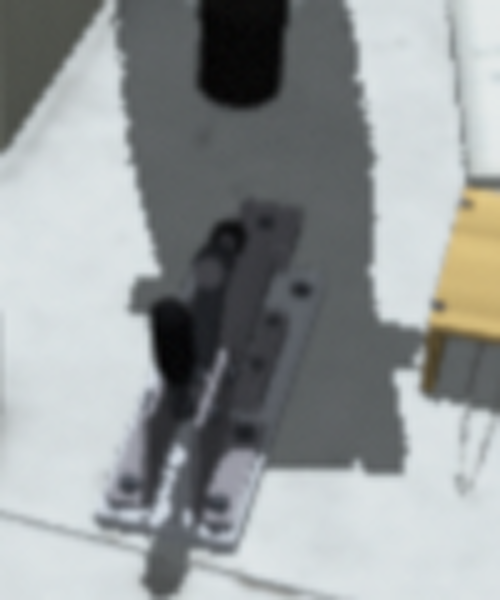

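{"api": "send_rows", "payload": {"deltas": [{"grip": 0, "translation": [-0.05, 0, -0.005], "twist": [0, 0, 0]}, {"grip": 0, "translation": [-0.1, 0, -0.005], "twist": [0, 0, 0]}, {"grip": 0, "translation": [-0.14, 0, -0.005], "twist": [0, 0.2, 0]}, {"grip": 0, "translation": [-0.14, 0, -0.005], "twist": [0, 0.2, 0]}, {"grip": 0, "translation": [-0.14, 0, -0.005], "twist": [0, 0.2, 0]}]}}

```text
clock: 15.75
eef_pos: [0.5472, 0.1649, 0.1979]
tool_rot: [-0.023, 1.0, 0.001, -0.002]
ft_force: [-0.1, -0.7, 1.3]
grip_width: -0.0001
```

```bash
python3 - <<'E'
from h import *
from workcell import bot,camera
s=camera("side");c=camera("wrist"); 
o=bot.get_obs(); rel(o,[*fx(.064),.115],182.52); print(infx(o["eef_pos"]))
cv2.imwrite("pics/w18.png",c["color"]); crop(s["color"],300,120,440,300,3.3,"pics/s18.png")
E
```

```text
pos [0.5472 0.1651 0.1993] t 15.85 grip 0.0 F [-0.4  0.5 -1.2] -> shift [-0.0035  0.0003  0.0843] twist [ 0.11 -0.08  0.1 ]
[ 0.0606599  -0.00045769  0.19926324]
```

View pics/w18.png

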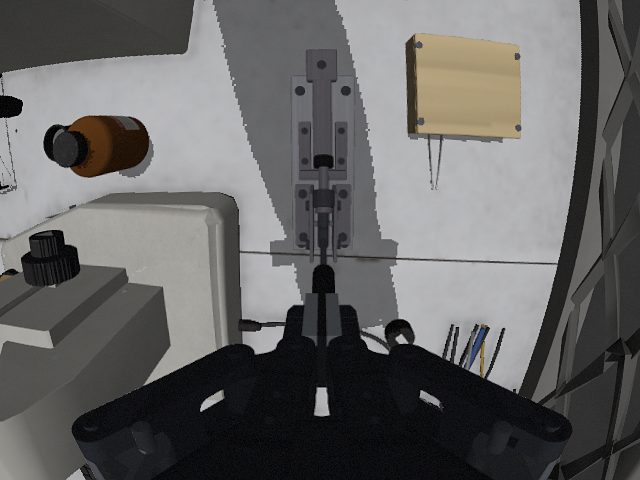

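View pics/s18.png

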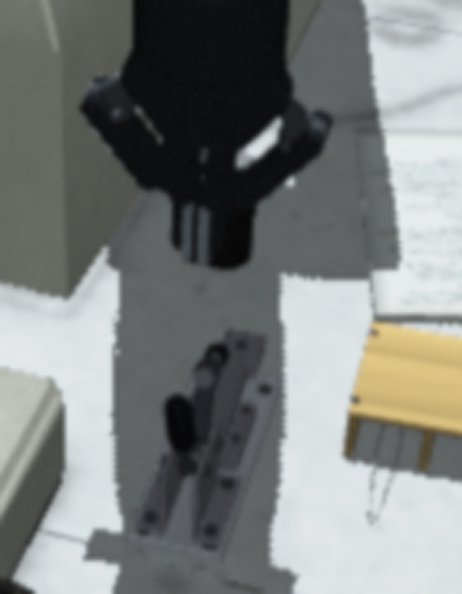

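{"api": "send_rows", "payload": {"deltas": [{"grip": 0, "translation": [-0.003, 0, 0.04], "twist": [0, 0, 0]}, {"grip": 0, "translation": [-0.003, 0, 0.075], "twist": [0, 0, 0]}, {"grip": 0, "translation": [-0.003, 0, 0.084], "twist": [0, 0, 0]}, {"grip": 0, "translation": [-0.003, 0, 0.084], "twist": [0, 0, 0]}]}}

```text
clock: 16.35
eef_pos: [0.5496, 0.1655, 0.1157]
tool_rot: [-0.023, 1.0, 0.001, -0.001]
ft_force: [-0.0, 0.5, 0.9]
grip_width: 0.0002
```

```bash
python3 - <<'E'
from h import *
from workcell import bot,camera
s=camera("side");c=camera("wrist"); 
o=bot.get_obs(); rel(o,[*fx(.088),.111],182.52); print(infx(o["eef_pos"]))
cv2.imwrite("pics/w19.png",c["color"]); crop(s["color"],300,120,440,300,3.3,"pics/s19.png")
E
```

```text
pos [0.551  0.1658 0.1171] t 16.45 grip 0.0001 F [ 0.2 -1.3 -0.4] -> shift [-0.0235 -0.0001  0.0061] twist [0.15 0.08 0.11]
[6.44476564e-02 7.16327287e-05 1.17086726e-01]
```

View pics/w19.png

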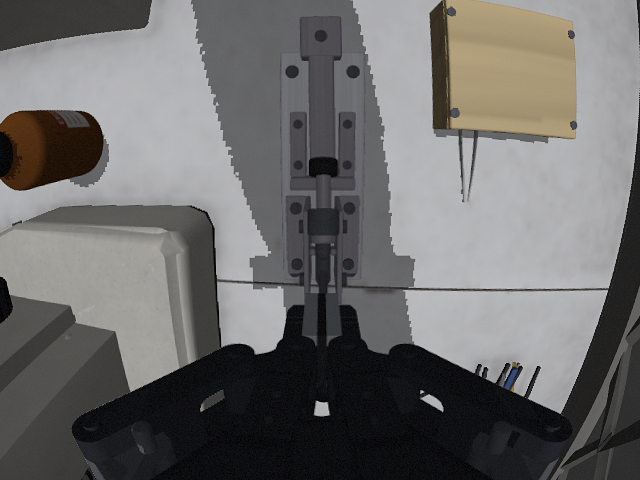

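View pics/s19.png

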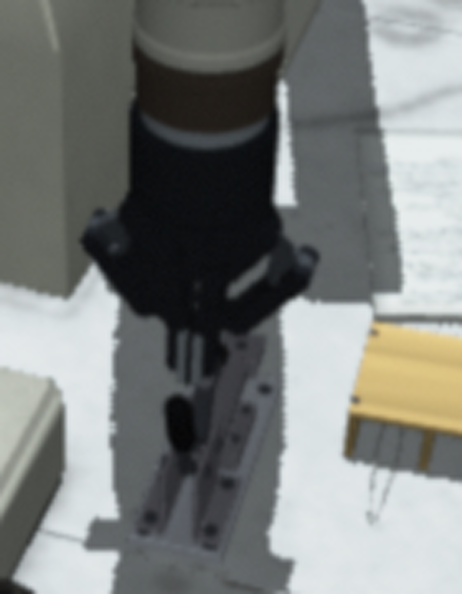

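{"api": "send_rows", "payload": {"deltas": [{"grip": 0, "translation": [-0.012, 0, 0.002], "twist": [0, 0, 0]}, {"grip": 0, "translation": [-0.024, 0, 0.006], "twist": [0, 0, 0]}, {"grip": 0, "translation": [-0.032, 0, 0.01], "twist": [0, 0, 0]}, {"grip": 0, "translation": [-0.04, 0, 0.014], "twist": [0, 0, 0]}, {"grip": 0, "translation": [-0.047, 0, 0.019], "twist": [0, 0, 0]}]}}

```text
clock: 17.08
eef_pos: [0.5981, 0.1679, 0.0973]
tool_rot: [-0.023, 1.0, 0.001, 0.0]
ft_force: [-1.2, 0.5, 0.2]
grip_width: 0.0002
```

```bash
python3 - <<'E'
from h import *
from workcell import bot,camera
s=camera("side");c=camera("wrist"); 
o=bot.get_obs(); rel(o,[*fx(.118),.092],182.52); print(infx(o["eef_pos"]))
cv2.imwrite("pics/w20.png",c["color"]); crop(s["color"],300,120,440,300,3.3,"pics/s20.png")
E
```

```text
pos [0.5982 0.1678 0.0969] t 17.18 grip 0.0001 F [-0.3  0.3  0.9] -> shift [-0.0063  0.      0.0049] twist [0.12 0.01 0.09]
[ 1.11675383e-01 -4.49407911e-05  9.68613832e-02]
```

View pics/s20.png

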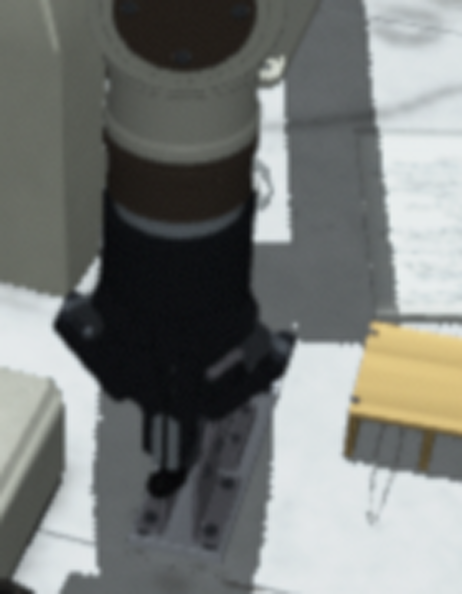

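View pics/w20.png

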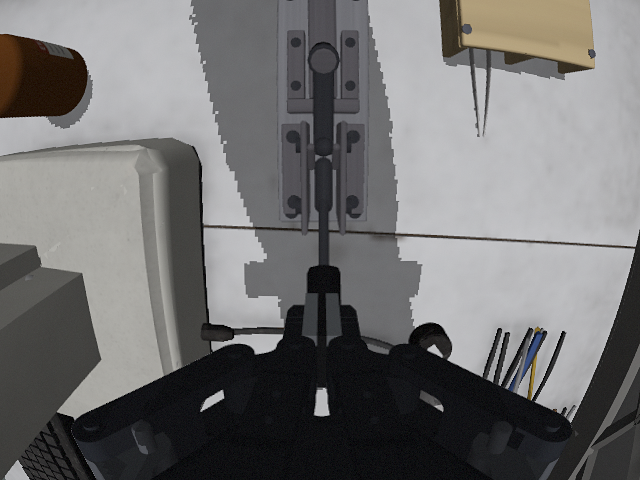

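{"api": "send_rows", "payload": {"deltas": [{"grip": 0, "translation": [-0.006, 0, 0.005], "twist": [0, 0, 0]}, {"grip": 0, "translation": [-0.013, 0, 0.013], "twist": [0, 0, 0]}, {"grip": 0, "translation": [-0.018, 0, 0.021], "twist": [0, 0, 0]}, {"grip": 0, "translation": [-0.022, 0, 0.029], "twist": [0, 0, 0]}, {"grip": 0, "translation": [-0.023, 0, 0.035], "twist": [0, 0, 0]}]}}

```text
clock: 17.8
eef_pos: [0.6209, 0.1691, 0.0669]
tool_rot: [-0.023, 1.0, 0.002, 0.0]
ft_force: [-21.6, -3.8, 48.2]
grip_width: 0.0001
```

```bash
python3 - <<'E'
from h import *
from workcell import bot,camera
s=camera("side");c=camera("wrist"); 
o=bot.get_obs(); rel(o,[*fx(.135),.06],182.52); print(infx(o["eef_pos"]))
cv2.imwrite("pics/w21.png",c["color"]); crop(s["color"],300,120,440,300,3.3,"pics/s21.png")
E
```

```text
pos [0.6207 0.169  0.0675] t 17.9 grip 0.0001 F [-15.6  -2.6  30.2] -> shift [-0.0007 -0.0002  0.0075] twist [0.17 0.1  0.1 ]
[0.13428105 0.00021846 0.06750578]
```

View pics/w21.png

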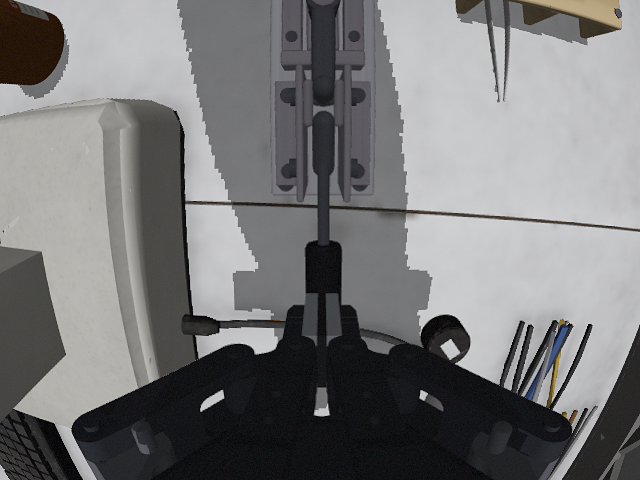

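{"api": "send_rows", "payload": {"deltas": [{"grip": 0, "translation": [0, 0, 0], "twist": [0, 0, 0]}, {"grip": 0, "translation": [0, 0, -0.01], "twist": [0, 0, 0]}, {"grip": 0, "translation": [0, 0, -0.04], "twist": [0, 0, 0]}, {"grip": 0, "translation": [0, 0, -0.09], "twist": [0, 0, 0]}, {"grip": 0, "translation": [0, 0, -0.13], "twist": [0, 0, 0]}]}}

```text
clock: 18.52
eef_pos: [0.6214, 0.1687, 0.1989]
tool_rot: [-0.023, 1.0, 0.002, 0.002]
ft_force: [1.2, -0.0, 0.1]
grip_width: -0.0001
```

{"api": "send_rows", "payload": {"deltas": [{"grip": 0, "translation": [0.02, 0, -0.03], "twist": [0, 0, 0]}, {"grip": 0, "translation": [0.02, 0, -0.06], "twist": [0, 0, 0]}, {"grip": 0, "translation": [0.02, 0, -0.06], "twist": [0, 0, 0]}]}}

```text
clock: 18.9
eef_pos: [0.6032, 0.168, 0.2618]
tool_rot: [-0.023, 1.0, 0.002, 0.005]
ft_force: [-0.0, 0.3, -1.3]
grip_width: -0.0001
```

```bash
python3 - <<'E'
from h import *
from workcell import bot,camera
s=camera("side");c=camera("wrist"); t=camera("top")
o=bot.get_obs(); rel(o,[*fx(.135),.06],182.52)
cv2.imwrite("pics/w22.png",c["color"]); crop(s["color"],300,160,460,320,4,"pics/s22.png");crop(t["color"],160,170,330,340,3.5,"pics/t22.png")
E
```

```text
pos [0.6012 0.1675 0.2573] t 19.05 grip 0.0001 F [-0.5 -0.7 -0.1] -> shift [-2.010e-02 -1.000e-04  1.973e-01] twist [0.15 0.08 0.09]
```

View pics/w22.png

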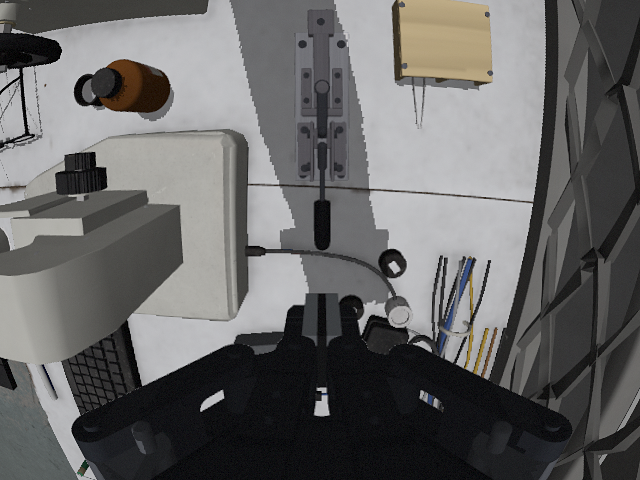

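View pics/s22.png

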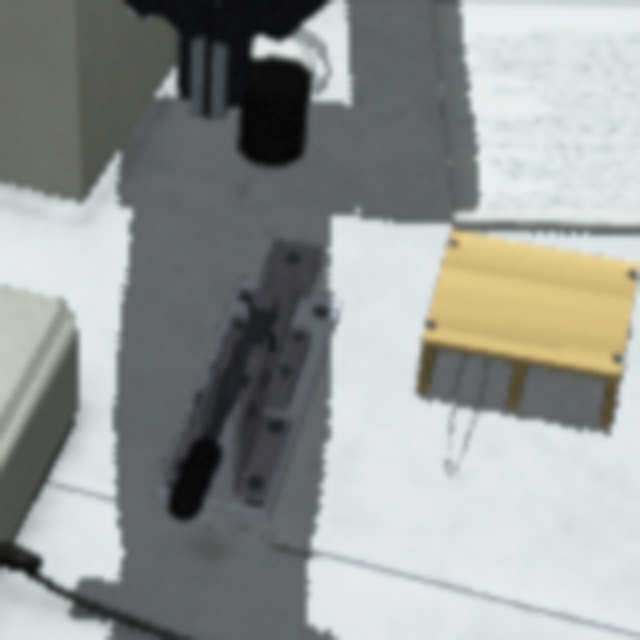

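```bash
python3 - <<'E'
from h import *
from workcell import camera
c=camera("wrist")
def bp(uv,z):
    K=np.array(c["intrinsics"]);M=R.from_quat(c["rotation"]).as_matrix()
    d=(np.array(uv,float)-[K[0,2],K[1,2]])/K[0,0]; r=np.hypot(*d); v=np.r_[d/r*np.sin(r),np.cos(r)]@M.T
    p=np.array(c["xyz"]); return p+v*(z-p[2])/v[2]
for n,uv,z in [("dot",(320,20.5),.024),("scrL",(302.5,44.5),.012),("scrR",(341.5,44),.012),("handle end",(322,249),.062),("grip start",(322,200),.058),("cheek scr",(306,75),.024),("cheek2",(305.5,101),.024)]:
    print(n,(infx(bp(uv,z))*1e3).round(1))
crop(c["color"],280,0,365,260,2.3,"pics/w23.png")
for P in [1.0,1.08,1.2]:
    a=np.radians(74)-P*69/68.75; a=np.radians(74)-P
    q=[[*fx(.076+r*np.cos(a)),.055+r*np.sin(a)] for r in (.037,.087)]
    print(P,proj(c,q,True).round(1).tolist())
E
```

```text
dot [-77.7   0.9  24. ]
scrL [-54.6 -17.1  12. ]
scrR [-55.2  22.9  12. ]
handle end [149.    2.7  62. ]
grip start [102.1   2.7  58. ]
cheek scr [-19.5 -13.   24. ]
cheek2 [  7.2 -13.5  24. ]
1.0 [[319.1, 211.5], [319.2, 265.8]]
1.08 [[319.1, 211.6], [319.2, 265.0]]
1.2 [[319.1, 211.3], [319.2, 262.7]]
```

View pics/w23.png

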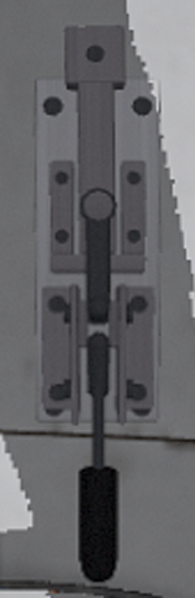

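```bash
python3 - <<'E'
from workcell import bot
print(bot.job_done()); print(bot.get_obs()["clock"])
E
```

```text
the job is handed in; nothing more can be done
None
the job is handed in; nothing more can be done
```

The bar is in the fixture with the clamp locked on it, and the job was handed in at about 19 s of the 69 s allowed. I had no verdict back, and I never measured the handle angle or the spindle force.

**What I did**
- I drew the bar about 94 mm straight out by its plain end, set it down and took it again by the head.
- I slid it under the open spindle into the slot until it met a hard stop. It did not move on under a 16 N push.
- I let go and swung the handle down with shut fingers until it rested on its lower stop, with 30–48 N at the fingertips. Then I backed off to about 0.26 m height.

**Last checks**
- **Bar:** after clamping, the wrist picture puts the head centre at fixture x of about −71 mm. That is the home position, good to 1–2 mm. Before clamping, the bar was less than 1 mm off the slot's middle, and in the last pictures it lies straight in the slot.
- **Handle and spindle:** the handle stayed down after I left it, and the spindle foot is on the bar. The fingertips stopped at 67.5 mm, where I expected about 68 mm at the lower stop, so the handle should be fully down.
- **Bystanders:** the tweezers and the specimen near the fixture look unmoved. I did not measure this.
- **Disagreement:** the side camera, and the wrist camera before correction, read 3–5 mm off the fixture position taken from the top camera. The fixture's own screws were off by the same amount, so I corrected by them.

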